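# Change the rotation apparatus from the bar to the disc set

## Robot

A 6-joint arm with a two-finger parallel gripper is mounted at the origin on the work surface. World frame = base frame: x ahead of the robot, y to its left, z up, the work surface at z = 0. Lengths are in mm, angles in rad, forces in N, time in s.
With the tool pointing down it reaches from about 300 to 775 mm from the base axis. Payload 14.6 kg.
Tool frame: the origin (TCP) lies at the very end of the fingers, on their centre line; the grasp point (between the pads) lies 19 mm behind it; z points along the fingers, y is the line along which they close (so a half turn about z gives the same grasp; the last joint's range is limited). The gripper opens to 94 mm and grips with 3 to 60 N. Pads are 16 mm wide; open, the fingers measure 119 mm over their backs; the gripper's body (75 mm by 177 mm) begins 78 mm behind the grasp point.
Start: joints at [-1.362, 0.3, 1.521, -0, 1.321, -0.067], TCP at [149.767, -529.206, 205.446] pointing down, gripper open.
Joint ranges: [-3.03, 3.03], [-0.79, 2.21], [0.23, 2.52], [-1.04, 4.18], [0, 3.07], [-2.55, 2.55]. Speed limits (rad/s): [2.22, 2.22, 2.57, 3.14, 3.14, 3.14].

## Interface

Orientations are given as [roll, pitch, yaw] about the fixed x, y, z axes, in that order (R = Rz(yaw) Ry(pitch) Rx(roll)).
In Python, from cell import manip gives the robot as it stands. The module is installed in compiled form; this text tells all that it offers.
- The arm moves only by the shell command python3 -m inch 'ROWS' [FORCE]. ROWS is JSON, a list of rows, each an object of numbers: "gripper": the opening, from 0 (shut) to 1 (fully open); "dx", "dy", "dz": the shift along the world's x, y, z in m; "wx", "wy", "wz": the turn, a rotation vector about the world's x, y, z in degrees. A call has exactly 5 rows; each row is the pose to reach, as a shift and turn from the pose commanded when the call began; what a row does not reach only later rows make up. A row lasts 1/12 s, in which the tool goes at most 41.7 mm and 7.16 degrees, less where a joint would pass 70% of its speed; a pose out of reach is approached as far as the arm can. A call with a gripper value outside its range is refused whole. The fingers move at their own pace and stop on an object; FORCE is the grip in N (left out, the last holds). Time passes only in rows, so rows that repeat a pose let the fingers close, or fill a call up. It gives the time, the measured TCP pose, the force, the opening and the grip force at its end, in the units of the state.
- manip.read_state(): the state, without advancing time (a new reading comes with each control period).
- manip.camera(name): name is "side" or "top"; returns the picture (400x640x3 uint8, blue, green, red); there is no depth.
- manip.camera_info(name): a dict with "camera_matrix" (3x3 intrinsics, pixels), "D" ([k1, k2, p1, p2, k3] as OpenCV has them; the pictures are not rectified), "R" (3x3) and "t" (3): a world point X has camera coordinates R X + t. Camera axes: x right, y down, z forward; pixel columns grow to the right and rows downward; lengths in mm; the calibration is good to about 2 mm. A picture is of the moment at which its call begins. camera_info takes no time and is no camera call.
- manip.sign_off(): hands the job in; it is judged then, once.
The state is a dict: "clock": time; "joints": joint angles; "qd": joint speeds; "effort": joint torques, N m; "eef_pos": TCP position; "eef_rot": TCP orientation; "wrist_force": force on the tool from outside, world axes, zero at the start; "moment": the same for the moment, N m; "finger_gap": finger opening in mm; "finger_force": force on a finger pad.
Only numpy, scipy, OpenCV 4.12 (cv2) and the standard library are available. Lean on these libraries where they do the work, as an engineer would, in place of code of your own. Each camera call takes 0.05 s, during which the arm holds its last target. There are 200 camera calls.

## Task

Change the rotation apparatus over from the bar to the discs: take the red collar and then the bar off the splined spindle, lay the bar in the two V notches of its wooden rest, and push every disc that is on the bench onto the spindle, largest at the bottom, rocking each one until its splines mesh and it slides fully home. Finish by putting the collar back over the spindle on top of the stack, and leave everything else on the bench where it is.

Things in the scene. Friction and masses are not known exactly. Their poses are not given: they have to be found in the camera images.
- apparatus: Rotation apparatus bolted to the bench: a grey three-footed cast base (feet reach 90 mm from its axis), a bearing column and, on top of it, the turning aluminium stepped pulley with the steel spindle. Origin: on the spindle's axis at bench height, z up. Fixed equipment up to 220 mm high lines the far edge of the bench (x beyond 0.76) and its sides (0.55 m and more to either side).
- spindle_seat (a point): Centre of the flat round top of the pulley (70 mm across, 100 mm above the bench), on which the first hub sits; z up along the spindle's axis. Fixed: it does not turn with the spindle. The spindle turns with a drag of about 0.2 N m. A hub meshes when its grooves are within about 6 deg of the teeth and its centre within 1.5 mm of the axis; then it slides down freely.
- spindle_tip (a point): Top of the steel spindle, 56 mm above spindle_seat. Core 18 mm across, six straight teeth 5 mm wide and 60 deg apart, 28 mm across the tips. How the teeth stand is not measured: look, go by the grooves of a hub that is in mesh (the bar at the start), or rock. The teeth end 5 mm below this point, the last 3 mm chamfered; above them a nose tapers from 18 to 13 mm.
- bar: The bar: steel rod, 10 mm thick, 256 mm long along its x axis, through a dark hub 46 mm across and 15 mm high, bored through with six spline grooves, one along its x axis and one every 60 deg (all fit alike); brass masses 26 mm thick from 95 to 121 mm either side. Origin: centre of the hub's underside, z up; rod centre 7.5 mm above it. Grip the hub across its y. Starts on the spindle, hub on the pulley. 0.32 kg.
- collar: Red retaining collar: ring 44 mm across, plain 32 mm bore, 14 mm high, a brass thumbscrew sticking out along its +x to 36 mm from the centre. Origin: centre of its underside, z up. Grip it across its y. It slips over the spindle without meshing. Starts on the spindle on top of the bar's hub; while the discs are loaded it may stand anywhere free on the bench.
- disc_large: The large disc: a bare aluminium plate 130 mm across and 4 mm thick, with a raised central hub 46 mm across and 15 mm high, bored through with six spline grooves, one along its x axis and one every 60 deg (all fit alike). Origin: centre of its underside, z up through the bore; it lies flat on the bench, hub up. Grip it by the 11 mm of hub above the plate. May be absent.
- disc_medium: The medium disc: a brass plate 105 mm across and 4 mm thick, with a raised central hub 46 mm across and 15 mm high, bored through with six spline grooves, one along its x axis and one every 60 deg (all fit alike). Origin: centre of its underside, z up through the bore; it lies flat on the bench, hub up. Grip it by the 11 mm of hub above the plate. May be absent.
- disc_small: The small disc: a blue plate 80 mm across and 4 mm thick, with a raised central hub 46 mm across and 15 mm high, bored through with six spline grooves, one along its x axis and one every 60 deg (all fit alike). Origin: centre of its underside, z up through the bore; it lies flat on the bench, hub up. Grip it by the 11 mm of hub above the plate. May be absent.
- rest: Wooden rest for the bar, fixed: a board 190 x 70 x 14 mm with two posts 110 mm apart along its x axis, 14 mm thick and 40 mm wide, each with a V notch (45 deg, 36 mm wide at the top, 101 mm up; bottom of the V 83 mm up). The rod lies in both notches, the hub midway between the posts. Origin: centre of its underside.
- rest_seat (a point): Where the bar's origin (centre of its hub's underside) comes to lie in the rest: on the rest's centre, 83 mm above the bench; x along the line of the notches. The bar fits either way round.
- coil: Bystander, not to be disturbed: a bobbin of copper wire, 40 mm across and 40 mm high. Origin: centre of its underside.
- beaker: Bystander, not to be disturbed: a glass beaker, 68 mm across, 90 mm high. Origin: centre of its underside.
- stopwatch: Bystander, not to be disturbed: a yellow stopwatch, 52 mm across, lying flat. Origin: centre of its underside.
- weight_a: Bystander, not to be disturbed: a brass weight with a knob, 48 mm across, 40 mm high. Origin: centre of its underside.
- weight_b: Bystander, not to be disturbed: a smaller brass weight, 38 mm across, 32 mm high. Origin: centre of its underside.
- magnet: Bystander, not to be disturbed: a red horseshoe magnet lying flat, 60 mm long, 16 mm high. Origin: centre of its underside.
- generator: Bystander, not to be disturbed: a hand-cranked generator with red ends lying flat, 130 mm long, 44 mm high. Origin: centre of its underside.
Not all that is in view belongs to the job. Several things have the shape of the disc_small; the one meant has the colours described above. Leave any blue look-alike of the apparatus alone.

How it is judged:
By the outcome, as a careful person would: the job done as asked, in the order asked, and still so for the second after the job is handed in, with the robot touching nothing.
Of disc_large, disc_medium, disc_small only 2 to 3 are there at a start; the rules pass over those that are not, and their reading is None.
At some moment in a run one of disc_large, disc_medium, disc_small, collar may be knocked a few centimetres aside while the robot is not near it.
Once in a run the grip may slacken for a moment while it holds something.
It also fails if it takes over 210 s, if anything falls off the work surface, if the arm or the gripper's body presses on something with over 40 N, if the wrist force passes 120 N, or if a joint passes its speed limit or range.

## Working session

There is one attempt and no reset: what is moved stays moved. The work goes in short steps, Python scripts to look and compute and a shell command to move; the robot and the scene stay as the last step left them, time stands still between calls to the robot, and variables do not carry over. Pictures are saved under pics/ and viewed, at most 14 in all, crops included, and the job is handed in when it is done.

```bash
mkdir -p pics; cat > h.py <<'E'
import numpy as np, cv2
from cell import manip
def snap(n,f):
    im=manip.camera(n); cv2.imwrite('pics/'+f,im); return im
def ray(n,u,v):
    c=manip.camera_info(n);K=np.array(c['camera_matrix']);D=np.array(c['D']);R=np.array(c['R']);t=np.array(c['t']).ravel()
    p=cv2.undistortPoints(np.array([[[u,v]]],float),K,D)[0,0]
    return -R.T@t, R.T@np.array([p[0],p[1],1])
def onz(n,u,v,z):
    o,d=ray(n,u,v); return (o+d*(z-o[2])/d[2]).round(1)
def proj(n,X):
    c=manip.camera_info(n);R=np.array(c['R'],float);t=np.array(c['t'],float).ravel()
    return cv2.projectPoints(np.array(X,float).reshape(-1,1,3),cv2.Rodrigues(R)[0],t,np.array(c['camera_matrix'],float),np.array(c['D'],float))[0].reshape(-1,2).round(1)
E
python3 - <<'E'
from h import *
for n in('top','side'):
    snap(n,n+'0.png'); o,_=ray(n,320,200); print(n,o.round(),manip.camera_info(n)['camera_matrix'])
print(manip.read_state())
E
```

```text
top [ 318.  -47. 1605.] [[460.23765625   0.         326.60248748]
 [  0.         460.23765625 195.91714109]
 [  0.           0.           1.        ]]
side [302. 934. 831.] [[383.58530101   0.         321.50307406]
 [  0.         383.58530101 197.91619928]
 [  0.           0.           1.        ]]
{'clock': 0.1, 'joints': array([-1.36158443e+00,  3.00399950e-01,  1.52150426e+00,  6.83644232e-06,
        1.32070150e+00, -6.66279353e-02]), 'qd': array([-0.00027273, -0.00223091, -0.00089778,  0.00154655,  0.0017778 ,
        0.00150825]), 'effort': array([ 4.14485726e-05, -5.32644618e+01, -3.53284657e+01,  7.08971615e-02,
        2.34898907e-02, -6.33384502e-05]), 'eef_pos': array([ 149.73156525, -528.98725642,  204.95785587]), 'eef_rot': array([-3.14058229e+00, -7.40548936e-05,  2.75838103e-01]), 'wrist_force': array([-0.57177017, -0.23723484,  0.66865531]), 'moment': array([0.02097057, 0.01866914, 0.08582313]), 'finger_force': 0.0, 'finger_gap': 94.07947889384413}
```

View pics/top0.png

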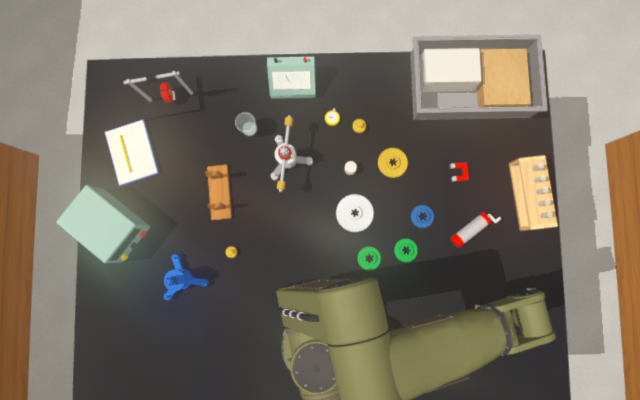

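View pics/side0.png

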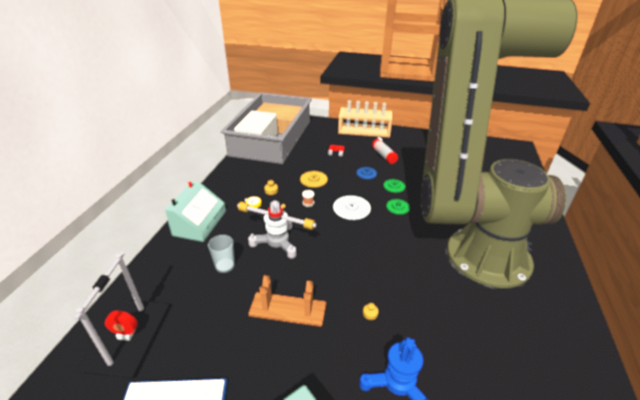

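Pick candidates in the top image: the large white/aluminium disc is at (354,213), the medium brass disc at (392,162) and the small blue disc at (422,216). The green discs at (369,258) and (406,250) are look-alikes. The collar and bar are on the grey apparatus at (285,153). The look-alikes for those are the blue apparatus at (180,278) and the red magnet at (460,172). The rest is at (220,192).

```bash
cat > meas.py <<'E'
from h import *
def blobs(im,lo,hi,box,amin=6):
    x0,y0,x1,y1=box; h=cv2.cvtColor(im,cv2.COLOR_BGR2HSV)[y0:y1,x0:x1]
    m=cv2.inRange(h,np.array(lo),np.array(hi)); m=cv2.morphologyEx(m,cv2.MORPH_CLOSE,np.ones((3,3)))
    out=[]
    for c in cv2.findContours(m,cv2.RETR_EXTERNAL,cv2.CHAIN_APPROX_NONE)[0]:
        if len(c)>=5:
            mm=np.zeros_like(m);cv2.drawContours(mm,[c],-1,255,-1);M=cv2.moments(mm,True)
            if M['m00']>=amin:
                ang=.5*np.degrees(np.arctan2(2*M['mu11'],M['mu20']-M['mu02']))
                out.append((M['m10']/M['m00']+x0,M['m01']/M['m00']+y0,M['m00'],ang))
    return sorted(out,key=lambda b:-b[2])
E
python3 - <<'E'
from meas import *
im=cv2.imread('pics/top0.png')
P=lambda l,b,z:[print(l,np.round(x,1),onz('top',x[0],x[1],z)) for x in b[:4]]
P('large',blobs(im,(0,0,120),(180,60,255),(330,190,378,238)),4)
P('med',blobs(im,(15,120,90),(35,255,255),(372,142,412,182)),4)
P('small',blobs(im,(95,100,60),(125,255,255),(405,200,440,232)),4)
P('barmass',blobs(im,(15,120,90),(30,255,255),(270,110,305,195)),107)
P('collar',blobs(im,(0,150,60),(8,255,255),(270,140,300,168))+blobs(im,(172,150,60),(180,255,255),(270,140,300,168)),129)
P('rest',blobs(im,(5,100,40),(18,255,255),(200,155,240,225)),14)
c=cv2.resize(im[100:240,190:330],None,fx=4,fy=4,interpolation=cv2.INTER_CUBIC)
d=cv2.resize(im[140:270,340:440],(440,560),interpolation=cv2.INTER_CUBIC) if 0 else cv2.copyMakeBorder(cv2.resize(im[140:270,340:400],None,fx=4,fy=4,interpolation=cv2.INTER_CUBIC),0,40,0,0,cv2.BORDER_CONSTANT)
cv2.imwrite('pics/c1.png',np.hstack([c,d]))
E
```

```text
large [ 354.4  212.7 1167.    52.1] [ 446.9 -129.4    4. ]
med [392.3 162.2 747.   49.6] [ 623.  -268.1    4. ]
small [421.9 216.1 434.   54.3] [ 430.2 -364.3    4. ]
barmass [280.3 184.6  70.  -81.6] [536.2 117.3 107. ]
barmass [288.2 121.   65.  -18.5] [750.8  89.6 107. ]
collar [284.7 155.2  31.    4.3] [629.5 100.  129. ]
rest [ 218.8  191.9 1241.    85.5] [528.1 343.5  14. ]
```

View pics/c1.png

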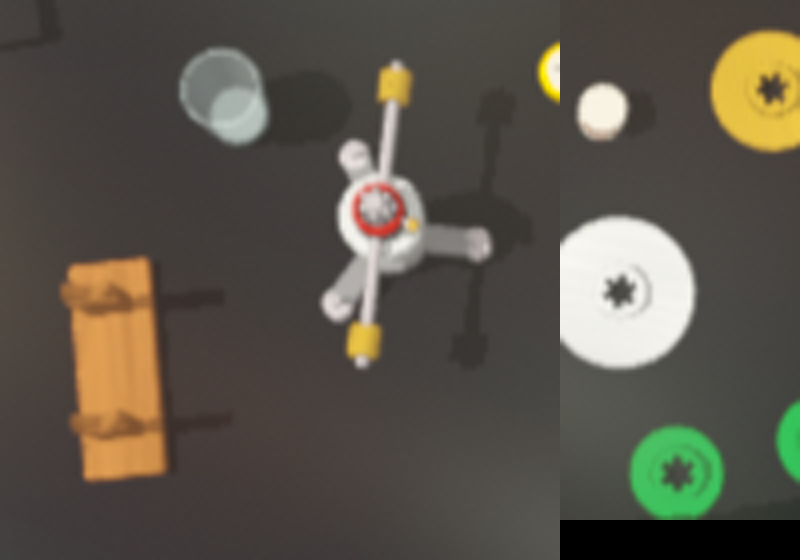

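The crop confirms the choices. The collar is red, centred at about (284.5,152), with its thumbscrew pointing right and down. The bar runs at about -7°, and the board of the rest is centred at (219.2,192.1). Moving to the collar.

```bash

python3 -m inch '[{"gripper":1,"dx":0.12,"dy":0.15,"dz":0.055,"wz":24},{"gripper":1,"dx":0.12,"dy":0.15,"dz":0.055,"wz":24},{"gripper":1,"dx":0.12,"dy":0.15,"dz":0.055,"wz":24},{"gripper":1,"dx":0.12,"dy":0.15,"dz":0.055,"wz":24},{"gripper":1,"dx":0.12,"dy":0.15,"dz":0.055,"wz":24}]'
python3 -m inch '[{"gripper":1,"dx":0.12,"dy":0.16,"wz":24},{"gripper":1,"dx":0.12,"dy":0.16,"wz":24},{"gripper":1,"dx":0.12,"dy":0.16,"wz":24},{"gripper":1,"dx":0.12,"dy":0.16,"wz":24},{"gripper":1,"dx":0.12,"dy":0.16,"wz":24}]'
python3 -m inch '[{"gripper":1,"dx":0.12,"dy":0.16},{"gripper":1,"dx":0.12,"dy":0.16},{"gripper":1,"dx":0.12,"dy":0.16},{"gripper":1,"dx":0.12,"dy":0.16},{"gripper":1,"dx":0.12,"dy":0.16}]'
```

```text
validation failed for argument at $[0]...
validation failed for argument at $[0]...
validation failed for argument at $[0]...
```

```bash
python3 - <<'E'
from h import *
# sharper rest angle/centre, side-view check of spindle axis
from meas import *
im=cv2.imread('pics/side0.png')
for b in blobs(im,(15,120,90),(30,255,255),(230,190,325,240)): print(np.round(b,1),onz('side',b[0],b[1],107.5))
t=cv2.imread('pics/top0.png');h=cv2.cvtColor(t,cv2.COLOR_BGR2HSV)[150:230,195:240]
m=cv2.inRange(h,np.array((5,100,110)),np.array((20,255,255)));m=cv2.morphologyEx(m,cv2.MORPH_OPEN,np.ones((5,5)))
r=cv2.minAreaRect(cv2.findNonZero(m));bx=cv2.boxPoints(r)+[195,150];print(r,[onz('top',*p,14) for p in bx])
E
```

```text
[248.2 204.9 151.  -12.2] [739.2  79.7 107.5]
[308.3 223.3 100.  -79. ] [537.1 115.9 107.5]
[270.6 192.   67.   -0. ] [696.4  -2.4 107.5]
[283.2 205.3  23.   70.9] [634.7  53.6 107.5]
((23.045310974121094, 41.816375732421875), (54.82484817504883, 22.448280334472656), 85.42607879638672) [array([623.6, 394.6,  14. ]), array([628.3, 315.2,  14. ]), array([435. , 298.6,  14. ]), array([430.2, 376.8,  14. ])]
```

```bash

python3 -m inch '[{"gripper":1,"dx":0.12,"dy":0.15,"dz":0.055,"wx":0,"wy":0,"wz":24},{"gripper":1,"dx":0.12,"dy":0.15,"dz":0.055,"wx":0,"wy":0,"wz":24},{"gripper":1,"dx":0.12,"dy":0.15,"dz":0.055,"wx":0,"wy":0,"wz":24},{"gripper":1,"dx":0.12,"dy":0.15,"dz":0.055,"wx":0,"wy":0,"wz":24},{"gripper":1,"dx":0.12,"dy":0.15,"dz":0.055,"wx":0,"wy":0,"wz":24}]'
```

```text
clock: 0.52
eef_pos: [270.9, -377.1, 261.2]
eef_rot: [3.141, -0.0, 0.698]
wrist_force: [0.5, -0.7, 0.4]
finger_gap: 94.4
finger_force: 0.0
```

```bash

python3 -m inch '[{"gripper":1,"dx":0.12,"dy":0.16,"dz":0,"wx":0,"wy":0,"wz":24},{"gripper":1,"dx":0.12,"dy":0.16,"dz":0,"wx":0,"wy":0,"wz":24},{"gripper":1,"dx":0.12,"dy":0.16,"dz":0,"wx":0,"wy":0,"wz":24},{"gripper":1,"dx":0.12,"dy":0.16,"dz":0,"wx":0,"wy":0,"wz":24},{"gripper":1,"dx":0.12,"dy":0.16,"dz":0,"wx":0,"wy":0,"wz":24}]' | head -3
python3 -m inch '[{"gripper":1,"dx":0.12,"dy":0.16,"dz":0,"wx":0,"wy":0,"wz":0},{"gripper":1,"dx":0.12,"dy":0.16,"dz":0,"wx":0,"wy":0,"wz":0},{"gripper":1,"dx":0.12,"dy":0.16,"dz":0,"wx":0,"wy":0,"wz":0},{"gripper":1,"dx":0.12,"dy":0.16,"dz":0,"wx":0,"wy":0,"wz":0},{"gripper":1,"dx":0.12,"dy":0.16,"dz":0,"wx":0,"wy":0,"wz":0}]' |head -3
python3 -m inch '[{"gripper":1,"dx":0.133,"dy":0.161,"dz":0,"wx":0,"wy":0,"wz":0},{"gripper":1,"dx":0.133,"dy":0.161,"dz":0,"wx":0,"wy":0,"wz":0},{"gripper":1,"dx":0.133,"dy":0.161,"dz":0,"wx":0,"wy":0,"wz":0},{"gripper":1,"dx":0.133,"dy":0.161,"dz":0,"wx":0,"wy":0,"wz":0},{"gripper":1,"dx":0.133,"dy":0.161,"dz":0,"wx":0,"wy":0,"wz":0}]'
```

```text
clock: 0.93
eef_pos: [390.8, -216.8, 260.4]
eef_rot: [-3.142, -0.0, 1.118]
clock: 1.35
eef_pos: [510.8, -56.6, 260.2]
eef_rot: [-3.141, -0.0, 1.115]
clock: 1.77
eef_pos: [643.3, 103.3, 260.0]
eef_rot: [-3.141, 0.0, 1.114]
wrist_force: [0.7, -1.4, 0.3]
finger_gap: 94.2
finger_force: 0.0
```

```bash

python3 -m inch '[{"gripper":1,"dx":0,"dy":0,"dz":-0.04,"wx":0,"wy":0,"wz":0},{"gripper":1,"dx":0,"dy":0,"dz":-0.08,"wx":0,"wy":0,"wz":0},{"gripper":1,"dx":0,"dy":0,"dz":-0.12,"wx":0,"wy":0,"wz":0},{"gripper":1,"dx":0,"dy":0,"dz":-0.143,"wx":0,"wy":0,"wz":0},{"gripper":1,"dx":0,"dy":0,"dz":-0.143,"wx":0,"wy":0,"wz":0}]'
python3 -m inch '[{"gripper":0,"dx":0,"dy":0,"dz":0,"wx":0,"wy":0,"wz":0},{"gripper":0,"dx":0,"dy":0,"dz":0,"wx":0,"wy":0,"wz":0},{"gripper":0,"dx":0,"dy":0,"dz":0,"wx":0,"wy":0,"wz":0},{"gripper":0,"dx":0,"dy":0,"dz":0,"wx":0,"wy":0,"wz":0},{"gripper":0,"dx":0,"dy":0,"dz":0,"wx":0,"wy":0,"wz":0}]' 15
python3 -m inch '[{"gripper":0,"dx":0,"dy":0,"dz":0,"wx":0,"wy":0,"wz":0},{"gripper":0,"dx":0,"dy":0,"dz":0,"wx":0,"wy":0,"wz":0},{"gripper":0,"dx":0,"dy":0,"dz":0,"wx":0,"wy":0,"wz":0},{"gripper":0,"dx":0,"dy":0,"dz":0,"wx":0,"wy":0,"wz":0},{"gripper":0,"dx":0,"dy":0,"dz":0,"wx":0,"wy":0,"wz":0}]' 25
```

```text
clock: 2.18
eef_pos: [639.8, 101.2, 111.2]
eef_rot: [-3.133, 0.005, 1.114]
wrist_force: [0.1, 0.5, -0.3]
finger_gap: 94.0
finger_force: 0.0
clock: 2.6
eef_pos: [642.9, 101.4, 118.8]
eef_rot: [3.14, -0.001, 1.113]
wrist_force: [0.7, -0.7, 0.3]
finger_gap: 64.2
finger_force: 0.0
clock: 3.02
eef_pos: [642.6, 101.4, 117.7]
eef_rot: [3.141, -0.0, 1.114]
wrist_force: [-0.4, -0.2, 1.5]
finger_gap: 43.6
finger_force: 25.0
```

```bash

python3 -m inch '[{"gripper":0,"dx":0,"dy":0,"dz":0.01,"wx":0,"wy":0,"wz":0},{"gripper":0,"dx":0,"dy":0,"dz":0.025,"wx":0,"wy":0,"wz":0},{"gripper":0,"dx":0,"dy":0,"dz":0.045,"wx":0,"wy":0,"wz":0},{"gripper":0,"dx":0,"dy":0,"dz":0.065,"wx":0,"wy":0,"wz":0},{"gripper":0,"dx":0,"dy":0,"dz":0.08,"wx":0,"wy":0,"wz":0}]' 25
python3 -m inch '[{"gripper":0,"dx":-0.03,"dy":-0.005,"dz":0,"wx":0,"wy":0,"wz":0},{"gripper":0,"dx":-0.06,"dy":-0.01,"dz":0,"wx":0,"wy":0,"wz":0},{"gripper":0,"dx":-0.1,"dy":-0.02,"dz":0,"wx":0,"wy":0,"wz":0},{"gripper":0,"dx":-0.14,"dy":-0.03,"dz":0,"wx":0,"wy":0,"wz":0},{"gripper":0,"dx":-0.17,"dy":-0.04,"dz":0,"wx":0,"wy":0,"wz":0}]'
python3 -m inch '[{"gripper":0,"dx":-0.03,"dy":0,"dz":0,"wx":0,"wy":0,"wz":0},{"gripper":0,"dx":-0.045,"dy":0,"dz":-0.03,"wx":0,"wy":0,"wz":0},{"gripper":0,"dx":-0.05,"dy":0,"dz":-0.06,"wx":0,"wy":0,"wz":0},{"gripper":0,"dx":-0.05,"dy":0,"dz":-0.09,"wx":0,"wy":0,"wz":0},{"gripper":0,"dx":-0.05,"dy":0,"dz":-0.12,"wx":0,"wy":0,"wz":0}]'
python3 -m inch '[{"gripper":0,"dx":0,"dy":0,"dz":-0.03,"wx":0,"wy":0,"wz":0},{"gripper":0,"dx":0,"dy":0,"dz":-0.05,"wx":0,"wy":0,"wz":0},{"gripper":0,"dx":0,"dy":0,"dz":-0.06,"wx":0,"wy":0,"wz":0},{"gripper":0,"dx":0,"dy":0,"dz":-0.065,"wx":0,"wy":0,"wz":0},{"gripper":0,"dx":0,"dy":0,"dz":-0.067,"wx":0,"wy":0,"wz":0}]'
```

```text
clock: 3.43
eef_pos: [642.6, 101.5, 199.8]
eef_rot: [3.14, -0.001, 1.114]
wrist_force: [-0.4, 0.4, -1.3]
finger_gap: 43.7
finger_force: 25.0
clock: 3.85
eef_pos: [469.7, 61.2, 197.7]
eef_rot: [-3.141, 0.0, 1.114]
wrist_force: [-0.0, -0.2, -0.5]
finger_gap: 43.3
finger_force: 25.0
clock: 4.27
eef_pos: [422.3, 61.5, 77.2]
eef_rot: [3.14, -0.001, 1.114]
wrist_force: [0.1, 0.3, -0.6]
finger_gap: 43.6
finger_force: 25.0
clock: 4.68
eef_pos: [422.7, 61.4, 10.6]
eef_rot: [-3.142, -0.0, 1.114]
wrist_force: [0.8, 0.4, -1.3]
finger_gap: 44.0
finger_force: 25.0
```

```bash

python3 -m inch '[{"gripper":0,"dx":0,"dy":0,"dz":-0.003,"wx":0,"wy":0,"wz":0},{"gripper":0,"dx":0,"dy":0,"dz":-0.005,"wx":0,"wy":0,"wz":0},{"gripper":0,"dx":0,"dy":0,"dz":-0.007,"wx":0,"wy":0,"wz":0},{"gripper":0,"dx":0,"dy":0,"dz":-0.0075,"wx":0,"wy":0,"wz":0},{"gripper":0,"dx":0,"dy":0,"dz":-0.0075,"wx":0,"wy":0,"wz":0}]'
python3 -m inch '[{"gripper":0.55,"dx":0,"dy":0,"dz":0,"wx":0,"wy":0,"wz":0},{"gripper":0.6,"dx":0,"dy":0,"dz":0,"wx":0,"wy":0,"wz":0},{"gripper":0.8,"dx":0,"dy":0,"dz":0,"wx":0,"wy":0,"wz":0},{"gripper":0.8,"dx":0,"dy":0,"dz":0,"wx":0,"wy":0,"wz":0},{"gripper":0.8,"dx":0,"dy":0,"dz":0,"wx":0,"wy":0,"wz":0}]'
python3 -m inch '[{"gripper":1,"dx":0,"dy":0,"dz":0.03,"wx":0,"wy":0,"wz":0},{"gripper":1,"dx":0,"dy":0,"dz":0.07,"wx":0,"wy":0,"wz":-7},{"gripper":1,"dx":0,"dy":0,"dz":0.11,"wx":0,"wy":0,"wz":-14},{"gripper":1,"dx":0,"dy":0,"dz":0.15,"wx":0,"wy":0,"wz":-21},{"gripper":1,"dx":0,"dy":0,"dz":0.19,"wx":0,"wy":0,"wz":-28}]'
python3 - <<'E'
from h import *
from meas import *
im=snap('top','t1.png')
for b in blobs(im,(15,120,90),(30,255,255),(262,105,308,195)): print(np.round(b,1),onz('top',b[0],b[1],107))
s=snap('side','s1.png')
for b in blobs(s,(15,120,90),(30,255,255),(230,190,325,240)): print(np.round(b,1),onz('side',b[0],b[1],107.5))
c=lambda i,x0,y0,w,h,k:cv2.resize(i[y0:y0+h,x0:x0+w],None,fx=k,fy=k,interpolation=cv2.INTER_CUBIC)
cv2.imwrite('pics/c2.png',np.vstack([c(im,250,100,200,75,4),c(s,220,170,200,75,4)]))
E
```

```text
clock: 5.1
eef_pos: [422.6, 61.4, 3.2]
eef_rot: [3.141, -0.0, 1.114]
wrist_force: [-0.8, 0.0, -1.4]
finger_gap: 43.2
finger_force: 25.0
clock: 5.52
eef_pos: [422.5, 61.4, 3.0]
eef_rot: [3.141, -0.0, 1.114]
wrist_force: [0.2, -0.6, -0.4]
finger_gap: 73.1
finger_force: 0.0
clock: 5.93
eef_pos: [421.9, 61.4, 195.1]
eef_rot: [3.142, -0.0, 0.619]
wrist_force: [0.7, 0.1, -0.0]
finger_gap: 93.8
finger_force: 0.0
[280.3 184.6  70.  -81.6] [536.2 117.3 107. ]
[288.1 121.   64.  -28.2] [750.9  89.8 107. ]
[248.3 204.9 149.  -12.3] [739.   79.6 107.5]
[308.1 223.3 104.  -78.9] [537.6 115.9 107.5]
[270.6 192.   67.   -0. ] [696.4  -2.4 107.5]
```

View pics/c2.png

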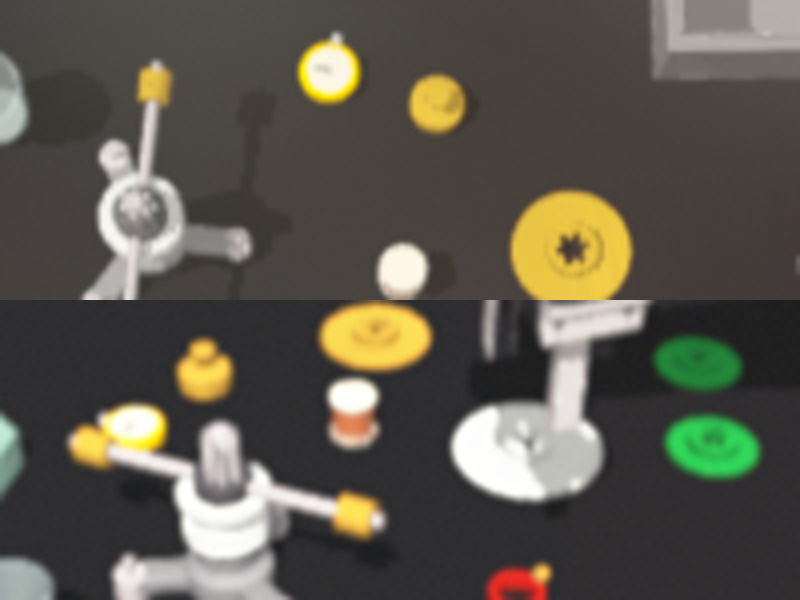

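The collar now stands on the bench (red, at the bottom of the side crop). The bar's hub is bare on the spindle at top-crop (141,212). Next, the bar.

```bash

python3 -m inch '[{"gripper":1,"dx":0.04,"dy":0.008,"dz":0,"wx":0,"wy":0,"wz":-7},{"gripper":1,"dx":0.08,"dy":0.016,"dz":0,"wx":0,"wy":0,"wz":-14},{"gripper":1,"dx":0.12,"dy":0.024,"dz":0,"wx":0,"wy":0,"wz":-21},{"gripper":1,"dx":0.16,"dy":0.032,"dz":0,"wx":0,"wy":0,"wz":-28},{"gripper":1,"dx":0.2,"dy":0.04,"dz":0,"wx":0,"wy":0,"wz":-35}]' | head -3
python3 -m inch '[{"gripper":1,"dx":0.0215,"dy":0.002,"dz":0,"wx":0,"wy":0,"wz":-7},{"gripper":1,"dx":0.0215,"dy":0.002,"dz":0,"wx":0,"wy":0,"wz":-8},{"gripper":1,"dx":0.0215,"dy":0.002,"dz":-0.02,"wx":0,"wy":0,"wz":-8},{"gripper":1,"dx":0.0215,"dy":0.002,"dz":-0.04,"wx":0,"wy":0,"wz":-8},{"gripper":1,"dx":0.0215,"dy":0.002,"dz":-0.06,"wx":0,"wy":0,"wz":-8}]'
```

```text
clock: 6.45
eef_pos: [624.0, 101.8, 191.7]
eef_rot: [3.141, 0.001, 0.009]
clock: 6.87
eef_pos: [643.3, 103.3, 131.4]
eef_rot: [3.141, 0.001, -0.123]
wrist_force: [0.1, 0.2, -0.0]
finger_gap: 93.7
finger_force: 0.0
```

```bash

python3 -m inch '[{"gripper":1,"dx":0,"dy":0,"dz":-0.015,"wx":0,"wy":0,"wz":0},{"gripper":1,"dx":0,"dy":0,"dz":-0.024,"wx":0,"wy":0,"wz":0},{"gripper":1,"dx":0,"dy":0,"dz":-0.028,"wx":0,"wy":0,"wz":0},{"gripper":0.6,"dx":0,"dy":0,"dz":-0.028,"wx":0,"wy":0,"wz":0},{"gripper":0.5,"dx":0,"dy":0,"dz":-0.028,"wx":0,"wy":0,"wz":0}]' 10
python3 -m inch '[{"gripper":0.4,"dx":0,"dy":0,"dz":0,"wx":0,"wy":0,"wz":0},{"gripper":0,"dx":0,"dy":0,"dz":0,"wx":0,"wy":0,"wz":0},{"gripper":0,"dx":0,"dy":0,"dz":0,"wx":0,"wy":0,"wz":0},{"gripper":0,"dx":0,"dy":0,"dz":0,"wx":0,"wy":0,"wz":0},{"gripper":0,"dx":0,"dy":0,"dz":0,"wx":0,"wy":0,"wz":0}]' 10
python3 -m inch '[{"gripper":0,"dx":0,"dy":0,"dz":0,"wx":0,"wy":0,"wz":0},{"gripper":0,"dx":0,"dy":0,"dz":0,"wx":0,"wy":0,"wz":0},{"gripper":0,"dx":0,"dy":0,"dz":0,"wx":0,"wy":0,"wz":0},{"gripper":0,"dx":0,"dy":0,"dz":0,"wx":0,"wy":0,"wz":0},{"gripper":0,"dx":0,"dy":0,"dz":0,"wx":0,"wy":0,"wz":0}]' 30
```

```text
clock: 7.28
eef_pos: [644.1, 103.4, 105.7]
eef_rot: [-3.141, -0.001, -0.125]
wrist_force: [1.1, 0.0, -0.6]
finger_gap: 84.1
finger_force: 0.0
clock: 7.7
eef_pos: [644.0, 103.4, 105.2]
eef_rot: [-3.142, -0.0, -0.126]
wrist_force: [-0.8, 0.3, -0.0]
finger_gap: 50.9
finger_force: 0.0
clock: 8.12
eef_pos: [643.9, 102.5, 105.1]
eef_rot: [3.14, 0.0, -0.126]
wrist_force: [-2.1, -5.8, 1.9]
finger_gap: 45.7
finger_force: 30.0
```

```bash

python3 -m inch '[{"gripper":0,"dx":0,"dy":-0.001,"dz":0.004,"wx":0,"wy":0,"wz":0},{"gripper":0,"dx":0,"dy":-0.001,"dz":0.01,"wx":0,"wy":0,"wz":0},{"gripper":0,"dx":0,"dy":-0.001,"dz":0.016,"wx":0,"wy":0,"wz":0},{"gripper":0,"dx":0,"dy":-0.001,"dz":0.023,"wx":0,"wy":0,"wz":0},{"gripper":0,"dx":0,"dy":-0.001,"dz":0.03,"wx":0,"wy":0,"wz":0}]' 30
python3 -m inch '[{"gripper":0,"dx":0,"dy":0,"dz":0.01,"wx":0,"wy":0,"wz":0},{"gripper":0,"dx":0,"dy":0,"dz":0.02,"wx":0,"wy":0,"wz":0},{"gripper":0,"dx":0,"dy":0,"dz":0.03,"wx":0,"wy":0,"wz":0},{"gripper":0,"dx":0,"dy":0,"dz":0.04,"wx":0,"wy":0,"wz":0},{"gripper":0,"dx":0,"dy":0,"dz":0.05,"wx":0,"wy":0,"wz":0}]' 30
```

```text
clock: 8.53
eef_pos: [643.9, 102.4, 135.7]
eef_rot: [3.141, -0.0, -0.126]
wrist_force: [-0.7, -1.0, -4.6]
finger_gap: 45.3
finger_force: 30.0
clock: 8.95
eef_pos: [644.0, 102.5, 186.3]
eef_rot: [-3.141, -0.001, -0.126]
wrist_force: [0.4, -0.8, -3.8]
finger_gap: 45.6
finger_force: 30.0
```

```bash

python3 -m inch '[{"gripper":0,"dx":-0.01,"dy":0.02,"dz":0,"wx":0,"wy":0,"wz":1.5},{"gripper":0,"dx":-0.025,"dy":0.05,"dz":0,"wx":0,"wy":0,"wz":3},{"gripper":0,"dx":-0.04,"dy":0.083,"dz":0,"wx":0,"wy":0,"wz":4.5},{"gripper":0,"dx":-0.055,"dy":0.115,"dz":0,"wx":0,"wy":0,"wz":6},{"gripper":0,"dx":-0.07,"dy":0.145,"dz":0,"wx":0,"wy":0,"wz":8}]' 30
python3 -m inch '[{"gripper":0,"dx":-0.015,"dy":0.03,"dz":0,"wx":0,"wy":0,"wz":2},{"gripper":0,"dx":-0.03,"dy":0.06,"dz":0,"wx":0,"wy":0,"wz":4},{"gripper":0,"dx":-0.04,"dy":0.085,"dz":0,"wx":0,"wy":0,"wz":4},{"gripper":0,"dx":-0.0455,"dy":0.0945,"dz":0,"wx":0,"wy":0,"wz":4},{"gripper":0,"dx":-0.0455,"dy":0.0945,"dz":0,"wx":0,"wy":0,"wz":4}]' 30
python3 - <<'E'
from h import *
s=manip.read_state();print(s['eef_pos'],s['eef_rot'],s['finger_gap'])
im=snap('top','t2.png');sd=snap('side','s2.png')
c=lambda i,x0,y0,w,h,k:cv2.resize(i[y0:y0+h,x0:x0+w],None,fx=k,fy=k,interpolation=cv2.INTER_CUBIC)
cv2.imwrite('pics/c3.png',np.hstack([c(im,160,130,100,140,4),c(sd,225,225,100,140,4)]))
E
```

```text
clock: 9.37
eef_pos: [573.1, 249.0, 185.7]
eef_rot: [-3.141, -0.0, 0.015]
wrist_force: [1.0, 0.4, -2.8]
finger_gap: 45.3
finger_force: 30.0
clock: 9.78
eef_pos: [527.3, 344.0, 185.4]
eef_rot: [-3.141, -0.0, 0.087]
wrist_force: [0.5, -0.7, -1.9]
finger_gap: 45.4
finger_force: 30.0
[527.29122335 343.95229791 185.44668341] [-3.14114425e+00 -1.42583996e-04  8.65444109e-02] 45.437568691375375
```

View pics/c3.png

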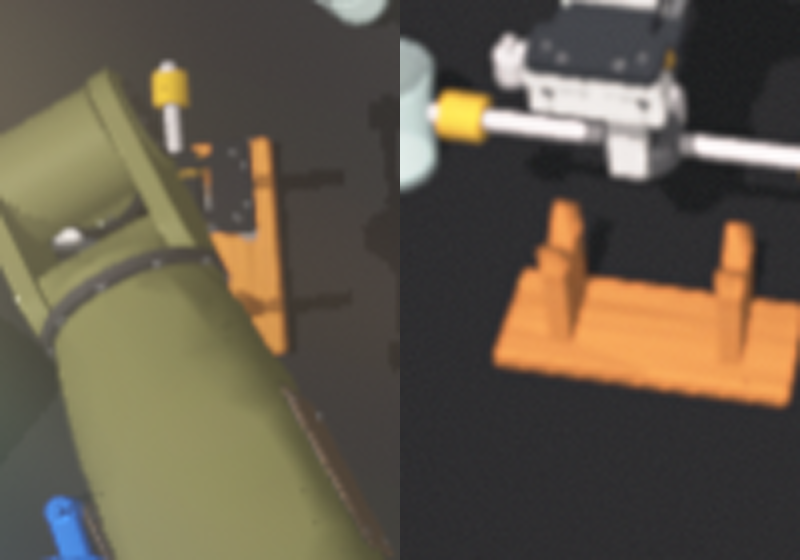

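The bar is held level and aligned above the posts (side crop: posts at (562,260) and (738,290)). Lowering it.

```bash

python3 -m inch '[{"gripper":0,"dx":0.001,"dy":-0.002,"dz":-0.02,"wx":0,"wy":0,"wz":0},{"gripper":0,"dx":0.001,"dy":-0.002,"dz":-0.04,"wx":0,"wy":0,"wz":0},{"gripper":0,"dx":0.001,"dy":-0.002,"dz":-0.055,"wx":0,"wy":0,"wz":0},{"gripper":0,"dx":0.001,"dy":-0.002,"dz":-0.07,"wx":0,"wy":0,"wz":0},{"gripper":0,"dx":0.001,"dy":-0.002,"dz":-0.08,"wx":0,"wy":0,"wz":0}]' 30
python3 -m inch '[{"gripper":0,"dx":0,"dy":0,"dz":-0.004,"wx":0,"wy":0,"wz":0},{"gripper":0,"dx":0,"dy":0,"dz":-0.007,"wx":0,"wy":0,"wz":0},{"gripper":0,"dx":0,"dy":0,"dz":-0.01,"wx":0,"wy":0,"wz":0},{"gripper":0,"dx":0,"dy":0,"dz":-0.012,"wx":0,"wy":0,"wz":0},{"gripper":0,"dx":0,"dy":0,"dz":-0.013,"wx":0,"wy":0,"wz":0}]' 30
```

```text
clock: 10.3
eef_pos: [530.0, 338.2, 103.6]
eef_rot: [3.141, 0.001, 0.082]
wrist_force: [0.2, -0.5, -2.9]
finger_gap: 45.8
finger_force: 3.0
clock: 10.72
eef_pos: [529.7, 339.9, 92.3]
eef_rot: [-3.141, -0.001, 0.084]
wrist_force: [-0.4, 0.4, -2.5]
finger_gap: 46.0
finger_force: 30.0
```

The grip slackened briefly on the way down (3 N), but the bar's weight is still on the wrist. Continuing gently.

```bash

python3 -m inch '[{"gripper":0,"dx":0,"dy":0,"dz":-0.001,"wx":0,"wy":0,"wz":0},{"gripper":0,"dx":0,"dy":0,"dz":-0.002,"wx":0,"wy":0,"wz":0},{"gripper":0,"dx":0,"dy":0,"dz":-0.003,"wx":0,"wy":0,"wz":0},{"gripper":0,"dx":0,"dy":0,"dz":-0.0035,"wx":0,"wy":0,"wz":0},{"gripper":0,"dx":0,"dy":0,"dz":-0.004,"wx":0,"wy":0,"wz":0}]' 30
python3 - <<'E'
from h import *
sd=snap('side','s3.png')
cv2.imwrite('pics/c4.png',cv2.resize(sd[235:340,210:350],None,fx=5,fy=5,interpolation=cv2.INTER_CUBIC))
E
```

```text
clock: 11.13
eef_pos: [529.9, 340.8, 89.3]
eef_rot: [-3.14, -0.002, 0.084]
wrist_force: [-2.2, 3.8, 8.8]
finger_gap: 45.3
finger_force: 30.0
```

View pics/c4.png

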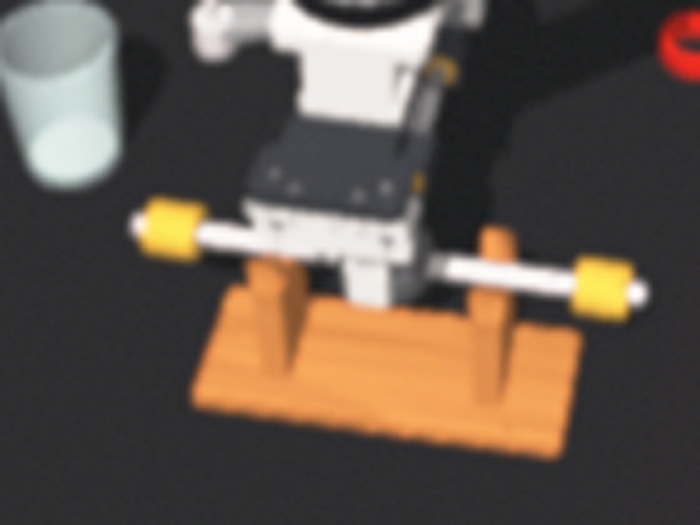

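The rod sits in both notches and the hub is midway between the posts; contact force is 9 N. Releasing.

```bash

python3 -m inch '[{"gripper":0.5,"dx":0,"dy":0.001,"dz":0.0005,"wx":0,"wy":0,"wz":0},{"gripper":0.55,"dx":0,"dy":0.001,"dz":0.0005,"wx":0,"wy":0,"wz":0},{"gripper":0.7,"dx":0,"dy":0.001,"dz":0.0005,"wx":0,"wy":0,"wz":0},{"gripper":0.8,"dx":0,"dy":0.001,"dz":0.0005,"wx":0,"wy":0,"wz":0},{"gripper":0.8,"dx":0,"dy":0.001,"dz":0.0005,"wx":0,"wy":0,"wz":0}]'
python3 -m inch '[{"gripper":1,"dx":0,"dy":0,"dz":0.02,"wx":0,"wy":0,"wz":0},{"gripper":1,"dx":0,"dy":0,"dz":0.05,"wx":0,"wy":0,"wz":0},{"gripper":1,"dx":0,"dy":0,"dz":0.08,"wx":0,"wy":0,"wz":0},{"gripper":1,"dx":0,"dy":0,"dz":0.11,"wx":0,"wy":0,"wz":0},{"gripper":1,"dx":0,"dy":0,"dz":0.13,"wx":0,"wy":0,"wz":0}]'
python3 -m inch '[{"gripper":1,"dx":-0.01,"dy":-0.04,"dz":0,"wx":0,"wy":0,"wz":0},{"gripper":1,"dx":-0.02,"dy":-0.08,"dz":0,"wx":0,"wy":0,"wz":0},{"gripper":1,"dx":-0.03,"dy":-0.12,"dz":0,"wx":0,"wy":0,"wz":0},{"gripper":1,"dx":-0.04,"dy":-0.16,"dz":0,"wx":0,"wy":0,"wz":0},{"gripper":1,"dx":-0.05,"dy":-0.2,"dz":0,"wx":0,"wy":0,"wz":0}]'
python3 -m inch '[{"gripper":1,"dx":-0.005,"dy":-0.04,"dz":0,"wx":0,"wy":0,"wz":0},{"gripper":1,"dx":-0.01,"dy":-0.08,"dz":0,"wx":0,"wy":0,"wz":0},{"gripper":1,"dx":-0.02,"dy":-0.12,"dz":0,"wx":0,"wy":0,"wz":0},{"gripper":1,"dx":-0.03,"dy":-0.16,"dz":0,"wx":0,"wy":0,"wz":0},{"gripper":1,"dx":-0.03,"dy":-0.2,"dz":0,"wx":0,"wy":0,"wz":0}]'
python3 - <<'E'
from meas import *
im=snap('top','t3.png');sd=snap('side','s3b.png')
P=lambda n,l,b,z:[print(l,np.round(x,1),onz(n,x[0],x[1],z)) for x in b[:3]]
P('top','med',blobs(im,(15,120,90),(35,255,255),(372,142,412,182)),4)
P('side','large',blobs(sd,(0,0,120),(180,60,255),(325,190,378,225),50),4)
P('side','med',blobs(sd,(15,120,90),(30,255,255),(295,165,332,192),50),4)
P('side','small',blobs(sd,(95,100,60),(125,255,255),(345,160,390,182),20),4)
P('top','barrest',blobs(im,(18,130,90),(30,255,255),(190,140,245,245)),90)
c=lambda i,x0,y0,w,h,k:cv2.resize(i[y0:y0+h,x0:x0+w],None,fx=k,fy=k,interpolation=cv2.INTER_CUBIC)
cv2.imwrite('pics/c5.png',np.hstack([c(im,190,110,120,190,3),c(sd,235,120,140,190,3)]))
cv2.imwrite('pics/c5b.png',c(im,190,110,260,170,3))
E
```

```text
clock: 11.6
eef_pos: [529.4, 340.8, 88.3]
eef_rot: [3.141, 0.0, 0.084]
wrist_force: [-0.4, -0.2, 0.2]
finger_gap: 68.1
finger_force: 0.0
clock: 12.02
eef_pos: [529.8, 341.0, 221.6]
eef_rot: [-3.14, -0.003, 0.084]
wrist_force: [0.1, 0.4, -0.1]
finger_gap: 94.0
finger_force: 0.0
clock: 12.43
eef_pos: [478.5, 139.2, 218.4]
eef_rot: [3.141, -0.0, 0.084]
wrist_force: [1.6, -0.3, -0.8]
finger_gap: 94.2
finger_force: 0.0
clock: 12.85
eef_pos: [447.9, -60.8, 218.8]
eef_rot: [3.141, -0.0, 0.084]
wrist_force: [0.1, 1.0, 0.1]
finger_gap: 93.9
finger_force: 0.0
med [392.3 162.2 752.   44. ] [ 622.9 -268.     4. ]
large [351.4 207.2 763.    4.4] [ 448. -124.    4.]
med [313.3 178.7 418.    0.6] [ 623.9 -263.1    4. ]
small [366.2 172.8 221.    6.1] [ 431.8 -358.9    4. ]
barrest [215.4 220.9  68.    5.2] [421.6 335.4  90. ]
barrest [210.4 157.   63.  -10.6] [637.2 354.6  90. ]
```

View pics/c5b.png

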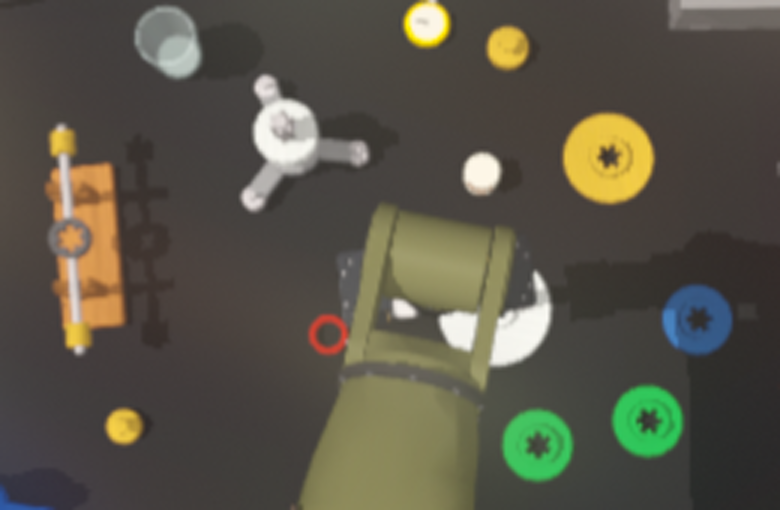

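The bar lies in the notches, at crop (62,140)–(78,335), with its hub ring midway between the posts. The spindle at (288,125) is bare and the collar at (328,335) is free. Next, estimate the discs' groove phase from the first top picture.

```bash
cat > phase.py <<'E'
from meas import *
def phase(im,X,Y,z=15):
    g=cv2.cvtColor(im,cv2.COLOR_BGR2GRAY).astype(np.float32); best=None; a=np.radians(np.arange(0,360,3))
    # refine the centre by the dark blob near it
    u,v=proj('top',[[X,Y,z]])[0]
    p=cv2.resize(g[int(v)-6:int(v)+7,int(u)-6:int(u)+7],None,fx=8,fy=8,interpolation=cv2.INTER_CUBIC)
    thr=(p.min()+np.median(p))/2; m=((p<thr)*255).astype(np.uint8); M=cv2.moments(m,True)
    cu=(M['m10']/M['m00']+.5)/8-.5+int(u)-6; cv=(M['m01']/M['m00']+.5)/8-.5+int(v)-6
    C=onz('top',cu,cv,z); out=[]
    for r in (10,11.5,13):
        q=proj('top',np.c_[C[0]+r*np.cos(a),C[1]+r*np.sin(a),0*a+z]).astype(np.float32)
        s=cv2.remap(g,q[:,0:1],q[:,1:2],cv2.INTER_CUBIC).ravel(); F=np.sum((255-s)*np.exp(-6j*a))/len(a)
        out.append((round(float(np.degrees(-np.angle(F)/6)),1),round(abs(F),1)))
    return C,out
E
python3 - <<'E'
from phase import *
im=cv2.imread('pics/top0.png')
for n,p in dict(L=(447,-129.),M=(623,-268),S=(430.5,-364),g1=(300,-180)).items():
    if n!='g1': print(n,*phase(im,*p))
E
```

```text
L [ 446.9 -129.4   15. ] [(-13.0, np.float64(11.2)), (-12.8, np.float64(16.3)), (-12.5, np.float64(17.6))]
M [ 622.6 -267.    15. ] [(-21.2, np.float64(9.1)), (-20.5, np.float64(12.3)), (-19.7, np.float64(12.8))]
S [ 430.1 -363.7   15. ] [(29.1, np.float64(4.4)), (29.4, np.float64(6.1)), (29.6, np.float64(6.1))]
```

```bash

python3 -m inch '[{"gripper":1,"dx":-0.0005,"dy":-0.035,"dz":-0.02,"wx":0,"wy":0,"wz":0},{"gripper":1,"dx":-0.0005,"dy":-0.068,"dz":-0.05,"wx":0,"wy":0,"wz":0},{"gripper":1,"dx":-0.0005,"dy":-0.068,"dz":-0.09,"wx":0,"wy":0,"wz":0},{"gripper":1,"dx":-0.0005,"dy":-0.068,"dz":-0.13,"wx":0,"wy":0,"wz":0},{"gripper":1,"dx":-0.0005,"dy":-0.068,"dz":-0.165,"wx":0,"wy":0,"wz":0}]' 8
python3 -m inch '[{"gripper":1,"dx":0,"dy":0,"dz":-0.02,"wx":0,"wy":0,"wz":0},{"gripper":0.8,"dx":0,"dy":0,"dz":-0.035,"wx":0,"wy":0,"wz":0},{"gripper":0.7,"dx":0,"dy":0,"dz":-0.042,"wx":0,"wy":0,"wz":0},{"gripper":0.6,"dx":0,"dy":0,"dz":-0.046,"wx":0,"wy":0,"wz":0},{"gripper":0.6,"dx":0,"dy":0,"dz":-0.046,"wx":0,"wy":0,"wz":0}]' 8
```

```text
clock: 13.37
eef_pos: [448.3, -127.0, 51.3]
eef_rot: [-3.141, 0.001, 0.083]
wrist_force: [0.6, -0.4, 0.4]
finger_gap: 93.8
finger_force: 0.0
clock: 13.78
eef_pos: [449.1, -126.9, 7.4]
eef_rot: [-3.141, 0.0, 0.084]
wrist_force: [-0.2, -1.0, 0.5]
finger_gap: 71.1
finger_force: 0.0
```

```bash

python3 -m inch '[{"gripper":0.6,"dx":-0.002,"dy":-0.0023,"dz":-0.001,"wx":0,"wy":0,"wz":0},{"gripper":0.5,"dx":-0.002,"dy":-0.0023,"dz":-0.001,"wx":0,"wy":0,"wz":0},{"gripper":0,"dx":-0.002,"dy":-0.0023,"dz":-0.001,"wx":0,"wy":0,"wz":0},{"gripper":0,"dx":-0.002,"dy":-0.0023,"dz":-0.001,"wx":0,"wy":0,"wz":0},{"gripper":0,"dx":-0.002,"dy":-0.0023,"dz":-0.001,"wx":0,"wy":0,"wz":0}]' 8
python3 -m inch '[{"gripper":0,"dx":0,"dy":0,"dz":0,"wx":0,"wy":0,"wz":0},{"gripper":0,"dx":0,"dy":0,"dz":0,"wx":0,"wy":0,"wz":0},{"gripper":0.55,"dx":0,"dy":0,"dz":0,"wx":0,"wy":0,"wz":0},{"gripper":0.6,"dx":0,"dy":0,"dz":0,"wx":0,"wy":0,"wz":0},{"gripper":0.6,"dx":0,"dy":0,"dz":0,"wx":0,"wy":0,"wz":0}]' 8
python3 -m inch '[{"gripper":0.65,"dx":0,"dy":0,"dz":0,"wx":0,"wy":0,"wz":7},{"gripper":0.65,"dx":0,"dy":0,"dz":0,"wx":0,"wy":0,"wz":14},{"gripper":0.65,"dx":0,"dy":0,"dz":0,"wx":0,"wy":0,"wz":21},{"gripper":0.65,"dx":0,"dy":0,"dz":0,"wx":0,"wy":0,"wz":28},{"gripper":0.65,"dx":0,"dy":0,"dz":0,"wx":0,"wy":0,"wz":35}]' 8
python3 -m inch '[{"gripper":0.65,"dx":0,"dy":0,"dz":0,"wx":0,"wy":0,"wz":7},{"gripper":0.65,"dx":0,"dy":0,"dz":0,"wx":0,"wy":0,"wz":14},{"gripper":0.65,"dx":0,"dy":0,"dz":0,"wx":0,"wy":0,"wz":21},{"gripper":0.65,"dx":0,"dy":0,"dz":0,"wx":0,"wy":0,"wz":28},{"gripper":0.65,"dx":0,"dy":0,"dz":0,"wx":0,"wy":0,"wz":35}]' 8
python3 -m inch '[{"gripper":0.65,"dx":0,"dy":0,"dz":0,"wx":0,"wy":0,"wz":7},{"gripper":0.6,"dx":0,"dy":0,"dz":0,"wx":0,"wy":0,"wz":14},{"gripper":0.55,"dx":0,"dy":0,"dz":0,"wx":0,"wy":0,"wz":20},{"gripper":0.5,"dx":0,"dy":0,"dz":0,"wx":0,"wy":0,"wz":20},{"gripper":0,"dx":0,"dy":0,"dz":0,"wx":0,"wy":0,"wz":20}]' 8
python3 -m inch '[{"gripper":0,"dx":0,"dy":0,"dz":0,"wx":0,"wy":0,"wz":0},{"gripper":0,"dx":0,"dy":0,"dz":0,"wx":0,"wy":0,"wz":0},{"gripper":0,"dx":0,"dy":0,"dz":0,"wx":0,"wy":0,"wz":0},{"gripper":0,"dx":0,"dy":0,"dz":0,"wx":0,"wy":0,"wz":0},{"gripper":0,"dx":0,"dy":0,"dz":0,"wx":0,"wy":0,"wz":0}]' 35
```

```text
clock: 14.2
eef_pos: [447.4, -129.7, 7.1]
eef_rot: [3.141, -0.001, 0.084]
wrist_force: [-0.9, -0.9, 5.6]
finger_gap: 46.6
finger_force: 8.0
clock: 14.62
eef_pos: [446.9, -129.3, 6.4]
eef_rot: [-3.141, 0.0, 0.084]
wrist_force: [0.6, 0.3, 1.0]
finger_gap: 56.1
finger_force: 0.0
clock: 15.03
eef_pos: [446.9, -129.3, 6.3]
eef_rot: [-3.141, 0.0, 0.701]
wrist_force: [0.4, -0.1, -0.9]
finger_gap: 60.7
finger_force: 0.0
clock: 15.45
eef_pos: [446.9, -129.3, 6.3]
eef_rot: [-3.141, -0.0, 1.312]
wrist_force: [0.3, -0.4, 0.4]
finger_gap: 61.1
finger_force: 0.0
clock: 15.87
eef_pos: [447.0, -129.3, 6.4]
eef_rot: [-3.142, -0.0, 1.651]
wrist_force: [0.3, 0.3, -1.0]
finger_gap: 47.2
finger_force: 8.0
clock: 16.28
eef_pos: [446.8, -129.3, 6.4]
eef_rot: [-3.141, -0.0, 1.654]
wrist_force: [0.7, 0.7, -1.7]
finger_gap: 46.0
finger_force: 35.0
```

```bash

python3 -m inch '[{"gripper":0,"dx":0,"dy":0,"dz":0.02,"wx":0,"wy":0,"wz":0},{"gripper":0,"dx":0,"dy":0,"dz":0.05,"wx":0,"wy":0,"wz":0},{"gripper":0,"dx":0,"dy":0,"dz":0.09,"wx":0,"wy":0,"wz":0},{"gripper":0,"dx":0,"dy":0,"dz":0.13,"wx":0,"wy":0,"wz":0},{"gripper":0,"dx":0,"dy":0,"dz":0.165,"wx":0,"wy":0,"wz":0}]' 35
python3 -m inch '[{"gripper":0,"dx":0.02,"dy":0.023,"dz":0.015,"wx":0,"wy":0,"wz":0},{"gripper":0,"dx":0.045,"dy":0.052,"dz":0.015,"wx":0,"wy":0,"wz":2},{"gripper":0,"dx":0.07,"dy":0.082,"dz":0.015,"wx":0,"wy":0,"wz":3},{"gripper":0,"dx":0.095,"dy":0.112,"dz":0.015,"wx":0,"wy":0,"wz":4},{"gripper":0,"dx":0.12,"dy":0.141,"dz":0.015,"wx":0,"wy":0,"wz":5.4}]' 35
python3 -m inch '[{"gripper":0,"dx":0.025,"dy":0.028,"dz":0,"wx":0,"wy":0,"wz":0},{"gripper":0,"dx":0.05,"dy":0.056,"dz":0,"wx":0,"wy":0,"wz":0},{"gripper":0,"dx":0.067,"dy":0.08,"dz":0,"wx":0,"wy":0,"wz":0},{"gripper":0,"dx":0.077,"dy":0.091,"dz":0,"wx":0,"wy":0,"wz":0},{"gripper":0,"dx":0.077,"dy":0.091,"dz":0,"wx":0,"wy":0,"wz":0}]' 35
python3 -m inch '[{"gripper":0,"dx":0,"dy":0,"dz":0,"wx":0,"wy":0,"wz":0},{"gripper":0,"dx":0,"dy":0,"dz":0,"wx":0,"wy":0,"wz":0},{"gripper":0,"dx":0,"dy":0,"dz":0,"wx":0,"wy":0,"wz":0},{"gripper":0,"dx":0,"dy":0,"dz":0,"wx":0,"wy":0,"wz":0},{"gripper":0,"dx":0,"dy":0,"dz":0,"wx":0,"wy":0,"wz":0}]' 35
```

```text
clock: 16.7
eef_pos: [446.5, -129.3, 173.7]
eef_rot: [3.141, 0.0, 1.654]
wrist_force: [1.2, 0.1, -4.3]
finger_gap: 45.8
finger_force: 35.0
clock: 17.12
eef_pos: [567.5, 13.3, 186.1]
eef_rot: [-3.141, -0.0, 1.749]
wrist_force: [0.6, -0.8, -4.0]
finger_gap: 45.9
finger_force: 35.0
clock: 17.53
eef_pos: [644.6, 105.1, 184.9]
eef_rot: [-3.14, -0.0, 1.751]
wrist_force: [-1.1, 0.4, -4.0]
finger_gap: 45.8
finger_force: 35.0
clock: 17.95
eef_pos: [643.8, 102.0, 186.8]
eef_rot: [3.141, 0.0, 1.748]
wrist_force: [-0.3, 0.6, -3.8]
finger_gap: 46.0
finger_force: 35.0
```

```bash

python3 -m inch '[{"gripper":0,"dx":0,"dy":0.0003,"dz":-0.008,"wx":0,"wy":0,"wz":0},{"gripper":0,"dx":0,"dy":0.0003,"dz":-0.014,"wx":0,"wy":0,"wz":0},{"gripper":0,"dx":0,"dy":0.0003,"dz":-0.02,"wx":0,"wy":0,"wz":0},{"gripper":0,"dx":0,"dy":0.0003,"dz":-0.024,"wx":0,"wy":0,"wz":0},{"gripper":0,"dx":0,"dy":0.0003,"dz":-0.027,"wx":0,"wy":0,"wz":0}]' 35
python3 -m inch '[{"gripper":0,"dx":0,"dy":0,"dz":-0.001,"wx":0,"wy":0,"wz":0},{"gripper":0,"dx":0,"dy":0,"dz":-0.002,"wx":0,"wy":0,"wz":0},{"gripper":0,"dx":0,"dy":0,"dz":-0.003,"wx":0,"wy":0,"wz":0},{"gripper":0,"dx":0,"dy":0,"dz":-0.004,"wx":0,"wy":0,"wz":0},{"gripper":0,"dx":0,"dy":0,"dz":-0.005,"wx":0,"wy":0,"wz":0}]' 35
```

```text
clock: 18.37
eef_pos: [643.7, 102.9, 158.4]
eef_rot: [-3.14, -0.0, 1.749]
wrist_force: [0.2, -0.6, -4.0]
finger_gap: 45.7
finger_force: 35.0
clock: 18.78
eef_pos: [644.0, 102.9, 154.6]
eef_rot: [3.141, 0.0, 1.749]
wrist_force: [0.1, 0.0, -4.0]
finger_gap: 45.5
finger_force: 35.0
```

```bash

python3 -m inch '[{"gripper":0,"dx":0,"dy":0,"dz":-0.001,"wx":0,"wy":0,"wz":0},{"gripper":0,"dx":0,"dy":0,"dz":-0.002,"wx":0,"wy":0,"wz":0},{"gripper":0,"dx":0,"dy":0,"dz":-0.003,"wx":0,"wy":0,"wz":0},{"gripper":0,"dx":0,"dy":0,"dz":-0.004,"wx":0,"wy":0,"wz":0},{"gripper":0,"dx":0,"dy":0,"dz":-0.005,"wx":0,"wy":0,"wz":0}]' 35
python3 -m inch '[{"gripper":0,"dx":0,"dy":0,"dz":-0.001,"wx":0,"wy":0,"wz":0},{"gripper":0,"dx":0,"dy":0,"dz":-0.002,"wx":0,"wy":0,"wz":0},{"gripper":0,"dx":0,"dy":0,"dz":-0.003,"wx":0,"wy":0,"wz":0},{"gripper":0,"dx":0,"dy":0,"dz":-0.004,"wx":0,"wy":0,"wz":0},{"gripper":0,"dx":0,"dy":0,"dz":-0.005,"wx":0,"wy":0,"wz":0}]' 35
```

```text
clock: 19.2
eef_pos: [644.0, 102.9, 149.4]
eef_rot: [3.142, 0.0, 1.749]
wrist_force: [0.1, -0.0, -3.8]
finger_gap: 45.8
finger_force: 35.0
clock: 19.62
eef_pos: [644.0, 102.9, 144.3]
eef_rot: [-3.142, 0.0, 1.749]
wrist_force: [0.5, 0.2, -3.2]
finger_gap: 45.5
finger_force: 35.0
```

It meshed without any rocking. Lowering it fully home.

```bash

python3 -m inch '[{"gripper":0,"dx":0,"dy":0,"dz":-0.006,"wx":0,"wy":0,"wz":0},{"gripper":0,"dx":0,"dy":0,"dz":-0.012,"wx":0,"wy":0,"wz":0},{"gripper":0,"dx":0,"dy":0,"dz":-0.018,"wx":0,"wy":0,"wz":0},{"gripper":0,"dx":0,"dy":0,"dz":-0.024,"wx":0,"wy":0,"wz":0},{"gripper":0,"dx":0,"dy":0,"dz":-0.029,"wx":0,"wy":0,"wz":0}]' 35
python3 -m inch '[{"gripper":0,"dx":0,"dy":0,"dz":-0.003,"wx":0,"wy":0,"wz":0},{"gripper":0,"dx":0,"dy":0,"dz":-0.006,"wx":0,"wy":0,"wz":0},{"gripper":0,"dx":0,"dy":0,"dz":-0.008,"wx":0,"wy":0,"wz":0},{"gripper":0,"dx":0,"dy":0,"dz":-0.009,"wx":0,"wy":0,"wz":0},{"gripper":0,"dx":0,"dy":0,"dz":-0.01,"wx":0,"wy":0,"wz":0}]' 35
```

```text
clock: 20.03
eef_pos: [643.7, 102.9, 114.4]
eef_rot: [-3.141, -0.0, 1.749]
wrist_force: [-0.4, 0.2, -3.4]
finger_gap: 45.6
finger_force: 35.0
clock: 20.45
eef_pos: [644.0, 102.9, 106.3]
eef_rot: [3.141, 0.0, 1.749]
wrist_force: [-7.4, -0.2, 10.5]
finger_gap: 45.8
finger_force: 35.0
```

```bash

python3 -m inch '[{"gripper":0.5,"dx":0,"dy":0,"dz":0.0015,"wx":0,"wy":0,"wz":0},{"gripper":0.6,"dx":0,"dy":0,"dz":0.0015,"wx":0,"wy":0,"wz":0},{"gripper":0.7,"dx":0,"dy":0,"dz":0.0015,"wx":0,"wy":0,"wz":0},{"gripper":0.8,"dx":0,"dy":0,"dz":0.0015,"wx":0,"wy":0,"wz":0},{"gripper":0.8,"dx":0,"dy":0,"dz":0.0015,"wx":0,"wy":0,"wz":0}]'
python3 -m inch '[{"gripper":1,"dx":0,"dy":0,"dz":0.02,"wx":0,"wy":0,"wz":0},{"gripper":1,"dx":0,"dy":0,"dz":0.05,"wx":0,"wy":0,"wz":0},{"gripper":1,"dx":0,"dy":0,"dz":0.08,"wx":0,"wy":0,"wz":0},{"gripper":1,"dx":0,"dy":0,"dz":0.1,"wx":0,"wy":0,"wz":0},{"gripper":1,"dx":0,"dy":0,"dz":0.115,"wx":0,"wy":0,"wz":0}]'
python3 -m inch '[{"gripper":1,"dx":-0.01,"dy":-0.04,"dz":0,"wx":0,"wy":0,"wz":0},{"gripper":1,"dx":-0.02,"dy":-0.08,"dz":0,"wx":0,"wy":0,"wz":0},{"gripper":1,"dx":-0.03,"dy":-0.12,"dz":0,"wx":0,"wy":0,"wz":0},{"gripper":1,"dx":-0.04,"dy":-0.16,"dz":0,"wx":0,"wy":0,"wz":0},{"gripper":1,"dx":-0.05,"dy":-0.195,"dz":0,"wx":0,"wy":0,"wz":0}]'
python3 - <<'E'
from phase import *
im=snap('top','t4.png')
for x in blobs(im,(15,120,90),(35,255,255),(350,125,430,200),300): print('M',np.round(x,1),onz('top',x[0],x[1],4), *phase(im,*onz('top',x[0],x[1],4)[:2]))
for x in blobs(im,(95,100,60),(125,255,255),(390,190,460,250),200): print('S',np.round(x,1),onz('top',x[0],x[1],4), *phase(im,*onz('top',x[0],x[1],4)[:2]))
# on-spindle stack
print(proj('top',[[643.9,102.6,104],[643.9,102.6,156]]))
x=phase(im,643.9,102.6,156);print(x)
E
```

```text
clock: 20.87
eef_pos: [644.1, 102.9, 107.1]
eef_rot: [3.141, 0.0, 1.749]
wrist_force: [-0.1, 0.0, -0.3]
finger_gap: 70.3
finger_force: 0.0
clock: 21.28
eef_pos: [644.4, 103.0, 224.7]
eef_rot: [3.139, 0.0, 1.749]
wrist_force: [-0.7, 0.3, -0.0]
finger_gap: 93.9
finger_force: 0.0
clock: 21.7
eef_pos: [593.1, -94.3, 222.2]
eef_rot: [3.141, 0.0, 1.749]
wrist_force: [1.2, 0.5, 0.3]
finger_gap: 94.2
finger_force: 0.0
M [379.1 160.  655.  -75.6] [ 631.7 -221.3    4. ] [ 633.5 -215.3   15. ] [(-20.1, np.float64(8.2)), (-20.2, np.float64(11.7)), (-19.1, np.float64(11.6))]
S [421.9 216.2 438.   74.9] [ 430.  -364.3    4. ] [ 429.9 -365.7   15. ] [(28.2, np.float64(2.9)), (28.8, np.float64(3.8)), (29.3, np.float64(4.3))]
[[284.6 152.5]
 [283.  149.1]]
(array([632.3,  94.3, 156. ]), [(24.1, np.float64(2.1)), (26.6, np.float64(2.3)), (27.2, np.float64(2.3))])
```

```bash

python3 - <<'E'
from h import *
im=cv2.imread('pics/t4.png');s=snap('side','s4.png')
c=lambda i,x0,y0,w,h,k:cv2.resize(i[y0:y0+h,x0:x0+w],None,fx=k,fy=k,interpolation=cv2.INTER_CUBIC)
cv2.imwrite('pics/c6.png',np.hstack([c(im,260,100,190,140,4)[:,:520*1],c(s,240,140,70*1,140,4)]))
E
```

```text
(no output)
```

View pics/c6.png

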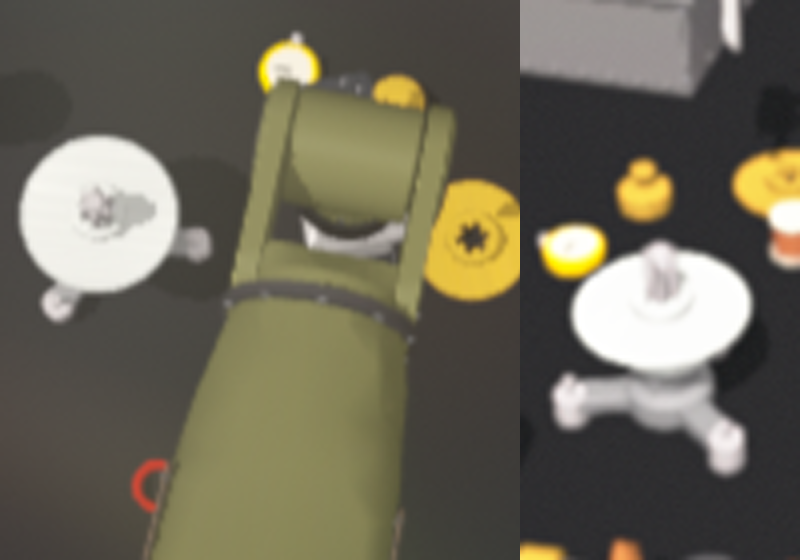

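The large disc sits home on the pulley (top-crop (100,213)). The medium disc has been knocked and now has its star at (378.5,159.3), about (633,-216); its phase is still -20°. Picking it there.

```bash

python3 -m inch '[{"gripper":1,"dx":0.01,"dy":-0.035,"dz":0,"wx":0,"wy":0,"wz":0},{"gripper":1,"dx":0.02,"dy":-0.07,"dz":-0.02,"wx":0,"wy":0,"wz":0},{"gripper":1,"dx":0.03,"dy":-0.1,"dz":-0.05,"wx":0,"wy":0,"wz":0},{"gripper":1,"dx":0.0395,"dy":-0.121,"dz":-0.08,"wx":0,"wy":0,"wz":0},{"gripper":1,"dx":0.0395,"dy":-0.121,"dz":-0.12,"wx":0,"wy":0,"wz":0}]' 8
python3 -m inch '[{"gripper":1,"dx":0,"dy":0,"dz":-0.03,"wx":0,"wy":0,"wz":0},{"gripper":1,"dx":0,"dy":0,"dz":-0.06,"wx":0,"wy":0,"wz":0},{"gripper":0.9,"dx":0,"dy":0,"dz":-0.08,"wx":0,"wy":0,"wz":0},{"gripper":0.9,"dx":0,"dy":0,"dz":-0.085,"wx":0,"wy":0,"wz":0},{"gripper":0.9,"dx":0,"dy":0,"dz":-0.085,"wx":0,"wy":0,"wz":0}]' 8
python3 - <<'E'
from phase import *
im=snap('top','t5.png')
print(phase(im,633.3,-216),phase(im,430,-364))
E
```

```text
clock: 22.22
eef_pos: [634.9, -216.8, 101.9]
eef_rot: [3.138, 0.002, 1.746]
wrist_force: [0.4, -0.3, -0.6]
finger_gap: 94.1
finger_force: 0.0
clock: 22.63
eef_pos: [633.1, -212.4, 15.7]
eef_rot: [-3.14, -0.001, 1.749]
wrist_force: [0.1, -0.2, 0.7]
finger_gap: 84.5
finger_force: 0.0
(array([ 644.1, -215.2,   15. ]), [(-4.4, np.float64(0.1)), (19.8, np.float64(0.4)), (19.3, np.float64(1.0))]) (array([ 430. , -364.3,   15. ]), [(29.6, np.float64(2.6)), (29.7, np.float64(3.8)), (29.9, np.float64(3.9))])
```

```bash

python3 -m inch '[{"gripper":0.8,"dx":0,"dy":-0.0034,"dz":-0.004,"wx":0,"wy":0,"wz":0},{"gripper":0.7,"dx":0,"dy":-0.0034,"dz":-0.008,"wx":0,"wy":0,"wz":0},{"gripper":0.65,"dx":0,"dy":-0.0034,"dz":-0.009,"wx":0,"wy":0,"wz":0},{"gripper":0.6,"dx":0,"dy":-0.0034,"dz":-0.009,"wx":0,"wy":0,"wz":0},{"gripper":0.6,"dx":0,"dy":-0.0034,"dz":-0.009,"wx":0,"wy":0,"wz":0}]' 8
```

```text
clock: 23.1
eef_pos: [633.6, -216.5, 8.3]
eef_rot: [3.141, 0.0, 1.749]
wrist_force: [-0.4, -1.1, 0.2]
finger_gap: 57.3
finger_force: 0.0
```

```bash

python3 -m inch '[{"gripper":0.55,"dx":0,"dy":0,"dz":-0.002,"wx":0,"wy":0,"wz":0},{"gripper":0.5,"dx":0,"dy":0,"dz":-0.002,"wx":0,"wy":0,"wz":0},{"gripper":0,"dx":0,"dy":0,"dz":-0.002,"wx":0,"wy":0,"wz":0},{"gripper":0,"dx":0,"dy":0,"dz":-0.002,"wx":0,"wy":0,"wz":0},{"gripper":0,"dx":0,"dy":0,"dz":-0.002,"wx":0,"wy":0,"wz":0}]' 8
python3 -m inch '[{"gripper":0,"dx":0,"dy":0,"dz":0,"wx":0,"wy":0,"wz":0},{"gripper":0,"dx":0,"dy":0,"dz":0,"wx":0,"wy":0,"wz":0},{"gripper":0.55,"dx":0,"dy":0,"dz":0,"wx":0,"wy":0,"wz":0},{"gripper":0.6,"dx":0,"dy":0,"dz":0,"wx":0,"wy":0,"wz":0},{"gripper":0.65,"dx":0,"dy":0,"dz":0,"wx":0,"wy":0,"wz":0}]' 8
python3 -m inch '[{"gripper":0.65,"dx":0,"dy":0,"dz":0,"wx":0,"wy":0,"wz":-7},{"gripper":0.65,"dx":0,"dy":0,"dz":0,"wx":0,"wy":0,"wz":-14},{"gripper":0.65,"dx":0,"dy":0,"dz":0,"wx":0,"wy":0,"wz":-21},{"gripper":0.65,"dx":0,"dy":0,"dz":0,"wx":0,"wy":0,"wz":-28},{"gripper":0.65,"dx":0,"dy":0,"dz":0,"wx":0,"wy":0,"wz":-35}]' 8
python3 -m inch '[{"gripper":0.65,"dx":0,"dy":0,"dz":0,"wx":0,"wy":0,"wz":-7},{"gripper":0.65,"dx":0,"dy":0,"dz":0,"wx":0,"wy":0,"wz":-14},{"gripper":0.65,"dx":0,"dy":0,"dz":0,"wx":0,"wy":0,"wz":-21},{"gripper":0.65,"dx":0,"dy":0,"dz":0,"wx":0,"wy":0,"wz":-28},{"gripper":0.65,"dx":0,"dy":0,"dz":0,"wx":0,"wy":0,"wz":-35}]' 8
python3 -m inch '[{"gripper":0.65,"dx":0,"dy":0,"dz":0,"wx":0,"wy":0,"wz":-7},{"gripper":0.6,"dx":0,"dy":0,"dz":0,"wx":0,"wy":0,"wz":-14},{"gripper":0.55,"dx":0,"dy":0,"dz":0,"wx":0,"wy":0,"wz":-20},{"gripper":0.5,"dx":0,"dy":0,"dz":0,"wx":0,"wy":0,"wz":-20},{"gripper":0,"dx":0,"dy":0,"dz":0,"wx":0,"wy":0,"wz":-20}]' 8
python3 -m inch '[{"gripper":0,"dx":0,"dy":0,"dz":0,"wx":0,"wy":0,"wz":0},{"gripper":0,"dx":0,"dy":0,"dz":0,"wx":0,"wy":0,"wz":0},{"gripper":0,"dx":0,"dy":0,"dz":0,"wx":0,"wy":0,"wz":0},{"gripper":0,"dx":0,"dy":0,"dz":0,"wx":0,"wy":0,"wz":0},{"gripper":0,"dx":0,"dy":0,"dz":0,"wx":0,"wy":0,"wz":0}]' 35
```

```text
clock: 23.52
eef_pos: [633.5, -216.4, 5.9]
eef_rot: [3.142, -0.0, 1.749]
wrist_force: [0.3, 0.4, -1.7]
finger_gap: 45.6
finger_force: 8.0
clock: 23.93
eef_pos: [633.4, -216.5, 6.0]
eef_rot: [3.142, 0.0, 1.749]
wrist_force: [-0.2, 0.4, -0.6]
finger_gap: 59.3
finger_force: 0.0
clock: 24.35
eef_pos: [633.4, -216.5, 6.0]
eef_rot: [-3.142, 0.0, 1.132]
wrist_force: [-0.3, 0.1, 1.1]
finger_gap: 60.7
finger_force: 0.0
clock: 24.77
eef_pos: [633.4, -216.5, 6.0]
eef_rot: [-3.142, 0.0, 0.521]
wrist_force: [0.0, 0.6, 0.0]
finger_gap: 60.8
finger_force: 0.0
clock: 25.18
eef_pos: [633.4, -216.6, 6.0]
eef_rot: [3.141, -0.0, 0.181]
wrist_force: [0.2, -1.4, -0.6]
finger_gap: 45.7
finger_force: 8.0
clock: 25.6
eef_pos: [633.4, -216.6, 6.0]
eef_rot: [3.141, 0.0, 0.179]
wrist_force: [-0.8, -0.3, 0.3]
finger_gap: 45.5
finger_force: 35.0
```

```bash

python3 -m inch '[{"gripper":0,"dx":0,"dy":0,"dz":0.02,"wx":0,"wy":0,"wz":0},{"gripper":0,"dx":0,"dy":0,"dz":0.055,"wx":0,"wy":0,"wz":0},{"gripper":0,"dx":0,"dy":0,"dz":0.095,"wx":0,"wy":0,"wz":0},{"gripper":0,"dx":0,"dy":0,"dz":0.135,"wx":0,"wy":0,"wz":0},{"gripper":0,"dx":0,"dy":0,"dz":0.17,"wx":0,"wy":0,"wz":0}]' 35
python3 -m inch '[{"gripper":0,"dx":0,"dy":0.02,"dz":0.01,"wx":0,"wy":0,"wz":2},{"gripper":0,"dx":0,"dy":0.055,"dz":0.01,"wx":0,"wy":0,"wz":5},{"gripper":0,"dx":0,"dy":0.09,"dz":0.01,"wx":0,"wy":0,"wz":8},{"gripper":0,"dx":0,"dy":0.13,"dz":0.01,"wx":0,"wy":0,"wz":11},{"gripper":0,"dx":0.005,"dy":0.17,"dz":0.01,"wx":0,"wy":0,"wz":13}]' 35
python3 -m inch '[{"gripper":0,"dx":0.005,"dy":0.035,"dz":0,"wx":0,"wy":0,"wz":0},{"gripper":0,"dx":0.005,"dy":0.07,"dz":0,"wx":0,"wy":0,"wz":0},{"gripper":0,"dx":0.0055,"dy":0.105,"dz":0,"wx":0,"wy":0,"wz":0},{"gripper":0,"dx":0.0055,"dy":0.135,"dz":0,"wx":0,"wy":0,"wz":0},{"gripper":0,"dx":0.0055,"dy":0.149,"dz":0,"wx":0,"wy":0,"wz":0}]' 35
python3 -m inch '[{"gripper":0,"dx":0,"dy":0,"dz":0,"wx":0,"wy":0,"wz":0},{"gripper":0,"dx":0,"dy":0,"dz":0,"wx":0,"wy":0,"wz":0},{"gripper":0,"dx":0,"dy":0,"dz":0,"wx":0,"wy":0,"wz":0},{"gripper":0,"dx":0,"dy":0,"dz":0,"wx":0,"wy":0,"wz":0},{"gripper":0,"dx":0,"dy":0,"dz":0,"wx":0,"wy":0,"wz":0}]' 35
```

```text
clock: 26.02
eef_pos: [633.3, -216.2, 178.3]
eef_rot: [-3.142, -0.0, 0.179]
wrist_force: [0.8, 0.6, -2.7]
finger_gap: 45.7
finger_force: 35.0
clock: 26.43
eef_pos: [637.6, -44.9, 185.7]
eef_rot: [-3.141, 0.001, 0.407]
wrist_force: [0.9, -0.6, -2.6]
finger_gap: 45.5
finger_force: 35.0
clock: 26.85
eef_pos: [643.3, 106.3, 185.4]
eef_rot: [-3.141, 0.001, 0.408]
wrist_force: [0.0, 0.3, -1.8]
finger_gap: 45.6
finger_force: 35.0
clock: 27.27
eef_pos: [644.1, 101.2, 185.9]
eef_rot: [3.142, 0.0, 0.403]
wrist_force: [0.2, 0.2, -2.5]
finger_gap: 45.5
finger_force: 35.0
```

```bash

python3 -m inch '[{"gripper":0,"dx":0,"dy":0.0015,"dz":-0.008,"wx":0,"wy":0,"wz":0},{"gripper":0,"dx":0,"dy":0.0015,"dz":-0.014,"wx":0,"wy":0,"wz":0},{"gripper":0,"dx":0,"dy":0.0015,"dz":-0.02,"wx":0,"wy":0,"wz":0},{"gripper":0,"dx":0,"dy":0.0015,"dz":-0.024,"wx":0,"wy":0,"wz":0},{"gripper":0,"dx":0,"dy":0.0015,"dz":-0.027,"wx":0,"wy":0,"wz":0}]' 35
python3 -m inch '[{"gripper":0,"dx":0,"dy":0,"dz":-0.001,"wx":0,"wy":0,"wz":0},{"gripper":0,"dx":0,"dy":0,"dz":-0.002,"wx":0,"wy":0,"wz":0},{"gripper":0,"dx":0,"dy":0,"dz":-0.003,"wx":0,"wy":0,"wz":0},{"gripper":0,"dx":0,"dy":0,"dz":-0.004,"wx":0,"wy":0,"wz":0},{"gripper":0,"dx":0,"dy":0,"dz":-0.005,"wx":0,"wy":0,"wz":0}]' 35
python3 -m inch '[{"gripper":0,"dx":0,"dy":0,"dz":-0.001,"wx":0,"wy":0,"wz":0},{"gripper":0,"dx":0,"dy":0,"dz":-0.002,"wx":0,"wy":0,"wz":0},{"gripper":0,"dx":0,"dy":0,"dz":-0.003,"wx":0,"wy":0,"wz":0},{"gripper":0,"dx":0,"dy":0,"dz":-0.004,"wx":0,"wy":0,"wz":0},{"gripper":0,"dx":0,"dy":0,"dz":-0.005,"wx":0,"wy":0,"wz":0}]' 35
```

```text
clock: 27.68
eef_pos: [643.9, 103.7, 158.4]
eef_rot: [3.141, 0.001, 0.405]
wrist_force: [-1.8, -4.4, 6.6]
finger_gap: 45.6
finger_force: 35.0
clock: 28.1
eef_pos: [644.2, 103.0, 154.4]
eef_rot: [3.14, -0.0, 0.404]
wrist_force: [-1.1, -7.8, 1.3]
finger_gap: 45.8
finger_force: 35.0
clock: 28.52
eef_pos: [644.1, 102.7, 149.5]
eef_rot: [3.14, 0.0, 0.404]
wrist_force: [-2.3, -8.8, 2.7]
finger_gap: 45.5
finger_force: 35.0
```

Meshed, with a slight y side-load. I'll relieve that by about 1 mm and continue down to the top of the large disc's hub (115).

```bash

python3 -m inch '[{"gripper":0,"dx":0,"dy":-0.001,"dz":-0.002,"wx":0,"wy":0,"wz":0},{"gripper":0,"dx":0,"dy":-0.0013,"dz":-0.006,"wx":0,"wy":0,"wz":0},{"gripper":0,"dx":0,"dy":-0.0013,"dz":-0.011,"wx":0,"wy":0,"wz":0},{"gripper":0,"dx":0,"dy":-0.0013,"dz":-0.016,"wx":0,"wy":0,"wz":0},{"gripper":0,"dx":0,"dy":-0.0013,"dz":-0.02,"wx":0,"wy":0,"wz":0}]' 35
python3 -m inch '[{"gripper":0,"dx":0,"dy":0,"dz":-0.003,"wx":0,"wy":0,"wz":0},{"gripper":0,"dx":0,"dy":0,"dz":-0.006,"wx":0,"wy":0,"wz":0},{"gripper":0,"dx":0,"dy":0,"dz":-0.008,"wx":0,"wy":0,"wz":0},{"gripper":0,"dx":0,"dy":0,"dz":-0.009,"wx":0,"wy":0,"wz":0},{"gripper":0,"dx":0,"dy":0,"dz":-0.0095,"wx":0,"wy":0,"wz":0}]' 35
```

```text
clock: 28.93
eef_pos: [643.9, 102.4, 128.2]
eef_rot: [3.141, 0.001, 0.405]
wrist_force: [-0.6, -5.2, -0.9]
finger_gap: 45.7
finger_force: 35.0
clock: 29.35
eef_pos: [644.0, 102.4, 120.8]
eef_rot: [3.141, -0.0, 0.405]
wrist_force: [-10.2, -5.9, 19.1]
finger_gap: 45.1
finger_force: 35.0
```

```bash

python3 -m inch '[{"gripper":0.5,"dx":0,"dy":0,"dz":0.0015,"wx":0,"wy":0,"wz":0},{"gripper":0.6,"dx":0,"dy":0,"dz":0.0015,"wx":0,"wy":0,"wz":0},{"gripper":0.7,"dx":0,"dy":0,"dz":0.0015,"wx":0,"wy":0,"wz":0},{"gripper":0.8,"dx":0,"dy":0,"dz":0.0015,"wx":0,"wy":0,"wz":0},{"gripper":0.8,"dx":0,"dy":0,"dz":0.0015,"wx":0,"wy":0,"wz":0}]'
python3 -m inch '[{"gripper":1,"dx":0,"dy":0,"dz":0.02,"wx":0,"wy":0,"wz":0},{"gripper":1,"dx":0,"dy":0,"dz":0.05,"wx":0,"wy":0,"wz":0},{"gripper":1,"dx":0,"dy":0,"dz":0.08,"wx":0,"wy":0,"wz":0},{"gripper":1,"dx":0,"dy":0,"dz":0.1,"wx":0,"wy":0,"wz":0},{"gripper":1,"dx":0,"dy":0,"dz":0.11,"wx":0,"wy":0,"wz":0}]' |sed -n 2p
python3 -m inch '[{"gripper":1,"dx":-0.016,"dy":-0.036,"dz":0,"wx":0,"wy":0,"wz":0},{"gripper":1,"dx":-0.032,"dy":-0.072,"dz":0,"wx":0,"wy":0,"wz":0},{"gripper":1,"dx":-0.048,"dy":-0.108,"dz":0,"wx":0,"wy":0,"wz":0},{"gripper":1,"dx":-0.064,"dy":-0.144,"dz":0,"wx":0,"wy":0,"wz":0},{"gripper":1,"dx":-0.08,"dy":-0.18,"dz":0,"wx":0,"wy":0,"wz":0}]' | sed -n 2p
python3 -m inch '[{"gripper":1,"dx":-0.016,"dy":-0.036,"dz":0,"wx":0,"wy":0,"wz":0},{"gripper":1,"dx":-0.032,"dy":-0.072,"dz":-0.02,"wx":0,"wy":0,"wz":0},{"gripper":1,"dx":-0.048,"dy":-0.108,"dz":-0.03,"wx":0,"wy":0,"wz":0},{"gripper":1,"dx":-0.064,"dy":-0.144,"dz":-0.04,"wx":0,"wy":0,"wz":0},{"gripper":1,"dx":-0.08,"dy":-0.18,"dz":-0.05,"wx":0,"wy":0,"wz":0}]'
python3 - <<'E'
from phase import *
im=snap('top','t6.png')
for x in blobs(im,(95,100,60),(125,255,255),(390,190,460,250),100): print('S',np.round(x,1),onz('top',x[0],x[1],4))
print(phase(im,430,-364.3))
E
```

```text
clock: 29.77
eef_pos: [643.9, 103.0, 120.6]
eef_rot: [-3.141, 0.0, 0.405]
wrist_force: [0.8, -0.2, -0.6]
finger_gap: 70.2
finger_force: 0.0
eef_pos: [644.6, 102.9, 234.1]
eef_pos: [562.7, -78.6, 230.0]
clock: 31.02
eef_pos: [482.6, -258.6, 179.6]
eef_rot: [-3.141, 0.001, 0.405]
wrist_force: [1.1, 0.2, 0.9]
finger_gap: 94.0
finger_force: 0.0
S [427.2 219.  175.  -60.2] [ 419.6 -382.3    4. ]
(array([ 434.7, -363.6,   15. ]), [(17.7, np.float64(0.7)), (15.5, np.float64(1.2)), (14.4, np.float64(1.7))])
```

```bash

python3 -m inch '[{"gripper":1,"dx":-0.016,"dy":-0.036,"dz":-0.02,"wx":0,"wy":0,"wz":0},{"gripper":1,"dx":-0.032,"dy":-0.07,"dz":-0.04,"wx":0,"wy":0,"wz":0},{"gripper":1,"dx":-0.0525,"dy":-0.1055,"dz":-0.06,"wx":0,"wy":0,"wz":0},{"gripper":1,"dx":-0.0525,"dy":-0.1055,"dz":-0.1,"wx":0,"wy":0,"wz":0},{"gripper":1,"dx":-0.0525,"dy":-0.1055,"dz":-0.13,"wx":0,"wy":0,"wz":0}]' 8
python3 -m inch '[{"gripper":1,"dx":0,"dy":0,"dz":-0.015,"wx":0,"wy":0,"wz":0},{"gripper":0.8,"dx":0,"dy":0,"dz":-0.03,"wx":0,"wy":0,"wz":0},{"gripper":0.8,"dx":0,"dy":0,"dz":-0.035,"wx":0,"wy":0,"wz":0},{"gripper":0.7,"dx":0,"dy":0,"dz":-0.035,"wx":0,"wy":0,"wz":0},{"gripper":0.7,"dx":0,"dy":0,"dz":-0.035,"wx":0,"wy":0,"wz":0}]' 8
```

```text
clock: 31.48
eef_pos: [429.6, -364.3, 48.3]
eef_rot: [-3.141, 0.0, 0.402]
wrist_force: [1.1, 0.2, -1.0]
finger_gap: 94.0
finger_force: 0.0
clock: 31.9
eef_pos: [431.6, -362.7, 16.2]
eef_rot: [-3.142, -0.0, 0.405]
wrist_force: [0.1, -1.1, 0.2]
finger_gap: 70.8
finger_force: 0.0
```

```bash

python3 -m inch '[{"gripper":0.65,"dx":-0.0015,"dy":-0.0015,"dz":-0.004,"wx":0,"wy":0,"wz":0},{"gripper":0.6,"dx":-0.0015,"dy":-0.0015,"dz":-0.008,"wx":0,"wy":0,"wz":0},{"gripper":0.55,"dx":-0.0015,"dy":-0.0015,"dz":-0.01,"wx":0,"wy":0,"wz":0},{"gripper":0.55,"dx":-0.0015,"dy":-0.0015,"dz":-0.01,"wx":0,"wy":0,"wz":0},{"gripper":0.55,"dx":-0.0015,"dy":-0.0015,"dz":-0.01,"wx":0,"wy":0,"wz":0}]' 8
python3 -m inch '[{"gripper":0.5,"dx":0,"dy":0,"dz":0,"wx":0,"wy":0,"wz":0},{"gripper":0,"dx":0,"dy":0,"dz":0,"wx":0,"wy":0,"wz":0},{"gripper":0,"dx":0,"dy":0,"dz":0,"wx":0,"wy":0,"wz":0},{"gripper":0,"dx":0,"dy":0,"dz":0,"wx":0,"wy":0,"wz":0},{"gripper":0,"dx":0,"dy":0,"dz":0,"wx":0,"wy":0,"wz":0}]' 8
python3 -m inch '[{"gripper":0.55,"dx":0,"dy":0,"dz":0,"wx":0,"wy":0,"wz":0},{"gripper":0.6,"dx":0,"dy":0,"dz":0,"wx":0,"wy":0,"wz":0},{"gripper":0.65,"dx":0,"dy":0,"dz":0,"wx":0,"wy":0,"wz":0},{"gripper":0.65,"dx":0,"dy":0,"dz":0,"wx":0,"wy":0,"wz":6},{"gripper":0.65,"dx":0,"dy":0,"dz":0,"wx":0,"wy":0,"wz":12}]' 8
python3 -m inch '[{"gripper":0.65,"dx":0,"dy":0,"dz":0,"wx":0,"wy":0,"wz":7},{"gripper":0.65,"dx":0,"dy":0,"dz":0,"wx":0,"wy":0,"wz":14},{"gripper":0.65,"dx":0,"dy":0,"dz":0,"wx":0,"wy":0,"wz":21},{"gripper":0.65,"dx":0,"dy":0,"dz":0,"wx":0,"wy":0,"wz":28},{"gripper":0.65,"dx":0,"dy":0,"dz":0,"wx":0,"wy":0,"wz":35}]' 8
python3 -m inch '[{"gripper":0.65,"dx":0,"dy":0,"dz":0,"wx":0,"wy":0,"wz":7},{"gripper":0.65,"dx":0,"dy":0,"dz":0,"wx":0,"wy":0,"wz":14},{"gripper":0.65,"dx":0,"dy":0,"dz":0,"wx":0,"wy":0,"wz":21},{"gripper":0.6,"dx":0,"dy":0,"dz":0,"wx":0,"wy":0,"wz":28},{"gripper":0.55,"dx":0,"dy":0,"dz":0,"wx":0,"wy":0,"wz":35}]' 8
python3 -m inch '[{"gripper":0.55,"dx":0,"dy":0,"dz":0,"wx":0,"wy":0,"wz":4},{"gripper":0.5,"dx":0,"dy":0,"dz":0,"wx":0,"wy":0,"wz":8},{"gripper":0,"dx":0,"dy":0,"dz":0,"wx":0,"wy":0,"wz":8},{"gripper":0,"dx":0,"dy":0,"dz":0,"wx":0,"wy":0,"wz":8},{"gripper":0,"dx":0,"dy":0,"dz":0,"wx":0,"wy":0,"wz":8}]' 8
python3 -m inch '[{"gripper":0,"dx":0,"dy":0,"dz":0,"wx":0,"wy":0,"wz":0},{"gripper":0,"dx":0,"dy":0,"dz":0,"wx":0,"wy":0,"wz":0},{"gripper":0,"dx":0,"dy":0,"dz":0,"wx":0,"wy":0,"wz":0},{"gripper":0,"dx":0,"dy":0,"dz":0,"wx":0,"wy":0,"wz":0},{"gripper":0,"dx":0,"dy":0,"dz":0,"wx":0,"wy":0,"wz":0}]' 35
```

```text
clock: 32.32
eef_pos: [430.0, -364.4, 6.0]
eef_rot: [3.141, -0.0, 0.405]
wrist_force: [-0.3, -0.7, 0.3]
finger_gap: 51.5
finger_force: 0.3
clock: 32.73
eef_pos: [430.0, -364.3, 6.1]
eef_rot: [3.141, -0.0, 0.405]
wrist_force: [-0.4, 0.1, 2.0]
finger_gap: 46.3
finger_force: 8.0
clock: 33.15
eef_pos: [429.9, -364.2, 5.9]
eef_rot: [-3.141, 0.0, 0.619]
wrist_force: [0.1, 0.2, 1.0]
finger_gap: 61.2
finger_force: 0.0
clock: 33.57
eef_pos: [429.9, -364.2, 5.9]
eef_rot: [-3.141, -0.0, 1.231]
wrist_force: [-0.5, 0.7, 0.1]
finger_gap: 60.7
finger_force: 0.0
clock: 33.98
eef_pos: [429.9, -364.2, 5.9]
eef_rot: [-3.142, -0.0, 1.842]
wrist_force: [-0.4, 0.2, 0.1]
finger_gap: 53.2
finger_force: 0.0
clock: 34.4
eef_pos: [429.9, -364.2, 5.9]
eef_rot: [-3.142, -0.0, 1.973]
wrist_force: [0.3, 0.7, -0.6]
finger_gap: 46.6
finger_force: 8.0
clock: 34.82
eef_pos: [429.9, -364.3, 5.9]
eef_rot: [-3.142, -0.0, 1.975]
wrist_force: [-0.0, -0.2, -0.5]
finger_gap: 46.0
finger_force: 35.0
```

```bash

python3 -m inch '[{"gripper":0,"dx":0,"dy":0,"dz":0.02,"wx":0,"wy":0,"wz":0},{"gripper":0,"dx":0,"dy":0,"dz":0.055,"wx":0,"wy":0,"wz":0},{"gripper":0,"dx":0,"dy":0,"dz":0.095,"wx":0,"wy":0,"wz":0},{"gripper":0,"dx":0,"dy":0,"dz":0.135,"wx":0,"wy":0,"wz":0},{"gripper":0,"dx":0,"dy":0,"dz":0.17,"wx":0,"wy":0,"wz":0}]' 35
python3 -m inch '[{"gripper":0,"dx":0.01,"dy":0.022,"dz":0.01,"wx":0,"wy":0,"wz":3},{"gripper":0,"dx":0.025,"dy":0.055,"dz":0.015,"wx":0,"wy":0,"wz":6},{"gripper":0,"dx":0.04,"dy":0.088,"dz":0.015,"wx":0,"wy":0,"wz":9},{"gripper":0,"dx":0.055,"dy":0.12,"dz":0.015,"wx":0,"wy":0,"wz":12},{"gripper":0,"dx":0.071,"dy":0.155,"dz":0.015,"wx":0,"wy":0,"wz":15}]' 35
python3 -m inch '[{"gripper":0,"dx":0.015,"dy":0.033,"dz":0,"wx":0,"wy":0,"wz":3},{"gripper":0,"dx":0.03,"dy":0.066,"dz":0,"wx":0,"wy":0,"wz":6},{"gripper":0,"dx":0.045,"dy":0.099,"dz":0,"wx":0,"wy":0,"wz":8.4},{"gripper":0,"dx":0.06,"dy":0.132,"dz":0,"wx":0,"wy":0,"wz":8.4},{"gripper":0,"dx":0.075,"dy":0.165,"dz":0,"wx":0,"wy":0,"wz":8.4}]' 35
python3 -m inch '[{"gripper":0,"dx":0.015,"dy":0.033,"dz":0,"wx":0,"wy":0,"wz":0},{"gripper":0,"dx":0.03,"dy":0.066,"dz":0,"wx":0,"wy":0,"wz":0},{"gripper":0,"dx":0.045,"dy":0.099,"dz":0,"wx":0,"wy":0,"wz":0},{"gripper":0,"dx":0.06,"dy":0.13,"dz":0,"wx":0,"wy":0,"wz":0},{"gripper":0,"dx":0.068,"dy":0.147,"dz":0,"wx":0,"wy":0,"wz":0}]' 35
python3 -m inch '[{"gripper":0,"dx":0,"dy":0,"dz":0,"wx":0,"wy":0,"wz":0},{"gripper":0,"dx":0,"dy":0,"dz":0,"wx":0,"wy":0,"wz":0},{"gripper":0,"dx":0,"dy":0,"dz":0,"wx":0,"wy":0,"wz":0},{"gripper":0,"dx":0,"dy":0,"dz":0,"wx":0,"wy":0,"wz":0},{"gripper":0,"dx":0,"dy":0,"dz":0,"wx":0,"wy":0,"wz":0}]' 35
```

```text
clock: 35.23
eef_pos: [429.9, -364.2, 178.5]
eef_rot: [3.141, 0.001, 1.976]
wrist_force: [1.6, 0.2, -1.8]
finger_gap: 45.7
finger_force: 35.0
clock: 35.65
eef_pos: [501.1, -208.0, 191.0]
eef_rot: [-3.142, 0.0, 2.239]
wrist_force: [0.7, 0.5, -1.3]
finger_gap: 45.3
finger_force: 35.0
clock: 36.07
eef_pos: [576.3, -42.5, 190.8]
eef_rot: [-3.141, -0.0, 2.384]
wrist_force: [1.3, -1.4, -1.7]
finger_gap: 45.3
finger_force: 35.0
clock: 36.48
eef_pos: [644.5, 106.1, 190.4]
eef_rot: [-3.141, -0.001, 2.386]
wrist_force: [-0.7, 0.1, -1.6]
finger_gap: 45.5
finger_force: 35.0
clock: 36.9
eef_pos: [643.8, 101.7, 191.2]
eef_rot: [3.141, 0.0, 2.383]
wrist_force: [-0.7, -0.0, -1.5]
finger_gap: 45.4
finger_force: 35.0
```

```bash

python3 -m inch '[{"gripper":0,"dx":0,"dy":0.0005,"dz":-0.01,"wx":0,"wy":0,"wz":0},{"gripper":0,"dx":0,"dy":0.0005,"dz":-0.018,"wx":0,"wy":0,"wz":0},{"gripper":0,"dx":0,"dy":0.0005,"dz":-0.024,"wx":0,"wy":0,"wz":0},{"gripper":0,"dx":0,"dy":0.0005,"dz":-0.029,"wx":0,"wy":0,"wz":0},{"gripper":0,"dx":0,"dy":0.0005,"dz":-0.032,"wx":0,"wy":0,"wz":0}]' 35
python3 -m inch '[{"gripper":0,"dx":0,"dy":0,"dz":-0.001,"wx":0,"wy":0,"wz":0},{"gripper":0,"dx":0,"dy":0,"dz":-0.002,"wx":0,"wy":0,"wz":0},{"gripper":0,"dx":0,"dy":0,"dz":-0.003,"wx":0,"wy":0,"wz":0},{"gripper":0,"dx":0,"dy":0,"dz":-0.004,"wx":0,"wy":0,"wz":0},{"gripper":0,"dx":0,"dy":0,"dz":-0.005,"wx":0,"wy":0,"wz":0}]' 35
python3 -m inch '[{"gripper":0,"dx":0,"dy":0,"dz":-0.001,"wx":0,"wy":0,"wz":0},{"gripper":0,"dx":0,"dy":0,"dz":-0.002,"wx":0,"wy":0,"wz":0},{"gripper":0,"dx":0,"dy":0,"dz":-0.003,"wx":0,"wy":0,"wz":0},{"gripper":0,"dx":0,"dy":0,"dz":-0.004,"wx":0,"wy":0,"wz":0},{"gripper":0,"dx":0,"dy":0,"dz":-0.005,"wx":0,"wy":0,"wz":0}]' 35
```

```text
clock: 37.32
eef_pos: [643.7, 103.0, 157.8]
eef_rot: [-3.14, -0.001, 2.384]
wrist_force: [-0.0, -2.5, -0.3]
finger_gap: 45.7
finger_force: 35.0
clock: 37.73
eef_pos: [644.2, 102.8, 154.5]
eef_rot: [3.141, 0.001, 2.384]
wrist_force: [-1.8, -6.3, 1.9]
finger_gap: 45.5
finger_force: 35.0
clock: 38.15
eef_pos: [644.3, 102.4, 149.6]
eef_rot: [-3.142, 0.002, 2.384]
wrist_force: [-1.5, -8.1, 2.3]
finger_gap: 45.6
finger_force: 35.0
```

Meshed. Going down to the top of the medium disc's hub (130, which is TCP 135.9), easing y as before.

```bash

python3 -m inch '[{"gripper":0,"dx":0,"dy":-0.001,"dz":-0.003,"wx":0,"wy":0,"wz":0},{"gripper":0,"dx":0,"dy":-0.0012,"dz":-0.006,"wx":0,"wy":0,"wz":0},{"gripper":0,"dx":0,"dy":-0.0012,"dz":-0.009,"wx":0,"wy":0,"wz":0},{"gripper":0,"dx":0,"dy":-0.0012,"dz":-0.011,"wx":0,"wy":0,"wz":0},{"gripper":0,"dx":0,"dy":-0.0012,"dz":-0.012,"wx":0,"wy":0,"wz":0}]' 35
python3 -m inch '[{"gripper":0,"dx":0,"dy":0,"dz":-0.001,"wx":0,"wy":0,"wz":0},{"gripper":0,"dx":0,"dy":0,"dz":-0.002,"wx":0,"wy":0,"wz":0},{"gripper":0,"dx":0,"dy":0,"dz":-0.0025,"wx":0,"wy":0,"wz":0},{"gripper":0,"dx":0,"dy":0,"dz":-0.003,"wx":0,"wy":0,"wz":0},{"gripper":0,"dx":0,"dy":0,"dz":-0.003,"wx":0,"wy":0,"wz":0}]' 35
```

```text
clock: 38.57
eef_pos: [643.8, 102.0, 136.5]
eef_rot: [-3.141, -0.0, 2.384]
wrist_force: [-0.8, -4.2, -0.2]
finger_gap: 45.5
finger_force: 35.0
clock: 38.98
eef_pos: [644.0, 102.0, 135.7]
eef_rot: [3.141, 0.001, 2.384]
wrist_force: [-7.4, -4.6, 14.3]
finger_gap: 45.5
finger_force: 35.0
```

```bash

python3 -m inch '[{"gripper":0.5,"dx":0,"dy":0,"dz":0.001,"wx":0,"wy":0,"wz":0},{"gripper":0.6,"dx":0,"dy":0,"dz":0.001,"wx":0,"wy":0,"wz":0},{"gripper":0.7,"dx":0,"dy":0,"dz":0.001,"wx":0,"wy":0,"wz":0},{"gripper":0.8,"dx":0,"dy":0,"dz":0.001,"wx":0,"wy":0,"wz":0},{"gripper":0.8,"dx":0,"dy":0,"dz":0.001,"wx":0,"wy":0,"wz":0}]'
python3 -m inch '[{"gripper":1,"dx":0,"dy":0,"dz":0.02,"wx":0,"wy":0,"wz":0},{"gripper":1,"dx":0,"dy":0,"dz":0.05,"wx":0,"wy":0,"wz":0},{"gripper":1,"dx":0,"dy":0,"dz":0.08,"wx":0,"wy":0,"wz":0},{"gripper":1,"dx":0,"dy":0,"dz":0.1,"wx":0,"wy":0,"wz":0},{"gripper":1,"dx":0,"dy":0,"dz":0.11,"wx":0,"wy":0,"wz":0}]' |sed -n 2p
python3 -m inch '[{"gripper":1,"dx":-0.02,"dy":-0.036,"dz":0,"wx":0,"wy":0,"wz":-7},{"gripper":1,"dx":-0.04,"dy":-0.072,"dz":0,"wx":0,"wy":0,"wz":-14},{"gripper":1,"dx":-0.06,"dy":-0.108,"dz":0,"wx":0,"wy":0,"wz":-21},{"gripper":1,"dx":-0.08,"dy":-0.144,"dz":0,"wx":0,"wy":0,"wz":-28},{"gripper":1,"dx":-0.1,"dy":-0.18,"dz":0,"wx":0,"wy":0,"wz":-35}]' | sed -n 2,3p
python3 - <<'E'
from meas import *
im=snap('top','t7.png');s=snap('side','s7.png')
h=cv2.cvtColor(im,cv2.COLOR_BGR2HSV)
for lo,hi in(((0,110,60),(10,255,255)),((170,110,60),(180,255,255))):
  for b in blobs(im,lo,hi,(275,195,330,250)): print(np.round(b,1),onz('top',b[0],b[1],14))
c=lambda i,x0,y0,w,h,k:cv2.resize(i[y0:y0+h,x0:x0+w],None,fx=k,fy=k,interpolation=cv2.INTER_CUBIC)
cv2.imwrite('pics/c7.png',np.hstack([c(im,260,130,80,110,5),c(s,240,170,80,110,5)]))
E
```

```text
clock: 39.4
eef_pos: [643.9, 102.3, 134.7]
eef_rot: [3.141, -0.0, 2.384]
wrist_force: [0.6, 0.3, -0.1]
finger_gap: 70.4
finger_force: 0.0
eef_pos: [644.6, 102.2, 248.1]
eef_pos: [542.5, -79.2, 244.0]
eef_rot: [-3.141, -0.001, 1.768]
[296.8 220.2  71.  -70.6] [423.9  71.1  14. ]
```

View pics/c7.png

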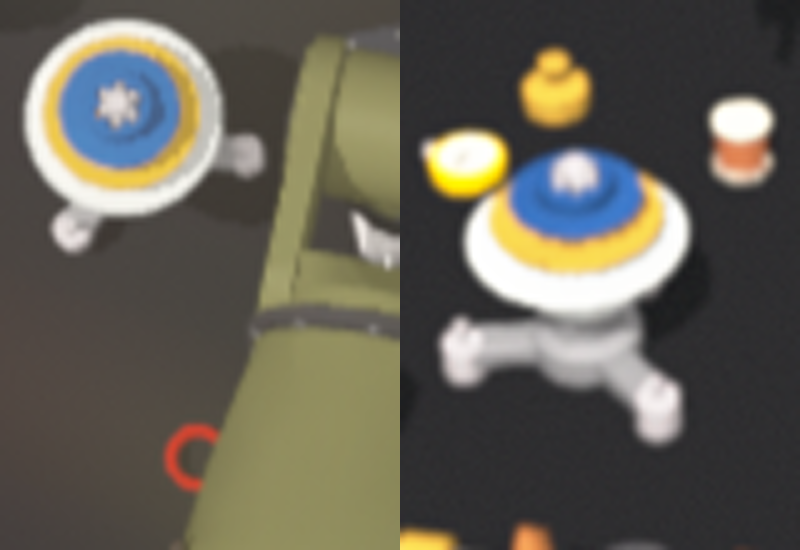

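The stack (white, brass, blue) is fully home with the tip showing above it. The collar is at crop (195,457), half hidden by the arm. I'll measure it in earlier unobstructed pictures.

```bash
python3 - <<'E'
from meas import *
for f in('t1','t3','t4','t5','t6','t7'):
    im=cv2.imread(f'pics/{f}.png'); h=cv2.cvtColor(im,cv2.COLOR_BGR2HSV)[200:245,280:322]
    m=cv2.inRange(h,np.array((0,110,60)),np.array((10,255,255)))|cv2.inRange(h,np.array((170,110,60)),np.array((180,255,255)))
    if m.any():
        cs=max(cv2.findContours(m,cv2.RETR_EXTERNAL,cv2.CHAIN_APPROX_NONE)[0],key=len); (x,y),r=cv2.minEnclosingCircle(cs); print(f,int((m>0).sum()),round(r,1),round(x+280,1),round(y+200,1),onz('top',x+280,y+200,14), cv2.boundingRect(cs))
s=cv2.imread('pics/s7.png')
for lo,hi in(((0,110,60),(8,255,255)),((172,110,60),(180,255,255))):
  for b in blobs(s,lo,hi,(330,200,420,300)): print(np.round(b,1),onz('side',b[0],b[1],7))
E
```

```text
t1 25 3.7 298.6 225.5 [405.4  65.   14. ] (15, 24, 8, 5)
t3 101 6.9 299.1 221.1 [420.5  63.1  14. ] (13, 15, 13, 14)
t4 57 6.5 298.5 221.0 [421.   65.3  14. ] (13, 15, 9, 13)
t5 34 5.4 300.0 218.0 [431.3  60.   14. ] (15, 15, 11, 6)
t6 117 7.2 299.5 221.0 [420.9  61.8  14. ] (13, 14, 14, 15)
t7 71 7.0 298.5 221.0 [421.   65.3  14. ] (13, 14, 11, 15)
[348.6 243.6 183.   27.9] [422.5  63.9   7. ]
```

```bash

python3 -m inch '[{"gripper":1,"dx":-0.025,"dy":0.029,"dz":0,"wx":0,"wy":0,"wz":-7},{"gripper":1,"dx":-0.05,"dy":0.058,"dz":0,"wx":0,"wy":0,"wz":-14},{"gripper":1,"dx":-0.075,"dy":0.087,"dz":0,"wx":0,"wy":0,"wz":-21},{"gripper":1,"dx":-0.1,"dy":0.116,"dz":0,"wx":0,"wy":0,"wz":-28},{"gripper":1,"dx":-0.1205,"dy":0.141,"dz":0,"wx":0,"wy":0,"wz":-35}]'
python3 -m inch '[{"gripper":1,"dx":0,"dy":0,"dz":-0.03,"wx":0,"wy":0,"wz":-2.3},{"gripper":1,"dx":0,"dy":0,"dz":-0.07,"wx":0,"wy":0,"wz":-2.3},{"gripper":1,"dx":0,"dy":0,"dz":-0.11,"wx":0,"wy":0,"wz":-2.3},{"gripper":1,"dx":0,"dy":0,"dz":-0.15,"wx":0,"wy":0,"wz":-2.3},{"gripper":1,"dx":0,"dy":0,"dz":-0.18,"wx":0,"wy":0,"wz":-2.3}]'
python3 -m inch '[{"gripper":1,"dx":0,"dy":0,"dz":-0.02,"wx":0,"wy":0,"wz":0},{"gripper":0.8,"dx":0,"dy":0,"dz":-0.04,"wx":0,"wy":0,"wz":0},{"gripper":0.8,"dx":0,"dy":0,"dz":-0.05,"wx":0,"wy":0,"wz":0},{"gripper":0.7,"dx":0,"dy":0,"dz":-0.053,"wx":0,"wy":0,"wz":0},{"gripper":0.7,"dx":0,"dy":0,"dz":-0.053,"wx":0,"wy":0,"wz":0}]'
```

```text
clock: 40.75
eef_pos: [421.7, 64.7, 244.3]
eef_rot: [-3.141, 0.0, 1.158]
wrist_force: [0.7, 0.3, 0.6]
finger_gap: 94.3
finger_force: 0.0
clock: 41.17
eef_pos: [422.0, 63.5, 61.8]
eef_rot: [-3.139, 0.001, 1.124]
wrist_force: [-0.0, -0.3, -0.6]
finger_gap: 94.1
finger_force: 0.0
clock: 41.58
eef_pos: [423.3, 63.2, 11.6]
eef_rot: [-3.141, 0.0, 1.123]
wrist_force: [-0.1, -0.0, 0.4]
finger_gap: 70.9
finger_force: 0.0
```

```bash

python3 -m inch '[{"gripper":0.65,"dx":-0.0015,"dy":-0.0012,"dz":-0.004,"wx":0,"wy":0,"wz":0},{"gripper":0.6,"dx":-0.0015,"dy":-0.0012,"dz":-0.007,"wx":0,"wy":0,"wz":0},{"gripper":0.55,"dx":-0.0015,"dy":-0.0012,"dz":-0.007,"wx":0,"wy":0,"wz":0},{"gripper":0.5,"dx":-0.0015,"dy":-0.0012,"dz":-0.007,"wx":0,"wy":0,"wz":0},{"gripper":0,"dx":-0.0015,"dy":-0.0012,"dz":-0.007,"wx":0,"wy":0,"wz":0}]' 10
python3 -m inch '[{"gripper":0,"dx":0,"dy":0,"dz":0,"wx":0,"wy":0,"wz":0},{"gripper":0,"dx":0,"dy":0,"dz":0,"wx":0,"wy":0,"wz":0},{"gripper":0,"dx":0,"dy":0,"dz":0,"wx":0,"wy":0,"wz":0},{"gripper":0,"dx":0,"dy":0,"dz":0,"wx":0,"wy":0,"wz":0},{"gripper":0,"dx":0,"dy":0,"dz":0,"wx":0,"wy":0,"wz":0}]' 25
python3 -m inch '[{"gripper":0,"dx":0,"dy":0,"dz":0.02,"wx":0,"wy":0,"wz":0},{"gripper":0,"dx":0,"dy":0,"dz":0.06,"wx":0,"wy":0,"wz":0},{"gripper":0,"dx":0,"dy":0,"dz":0.1,"wx":0,"wy":0,"wz":0},{"gripper":0,"dx":0,"dy":0,"dz":0.14,"wx":0,"wy":0,"wz":0},{"gripper":0,"dx":0,"dy":0,"dz":0.18,"wx":0,"wy":0,"wz":0}]'
python3 -m inch '[{"gripper":0,"dx":0.02,"dy":0.004,"dz":0.005,"wx":0,"wy":0,"wz":0},{"gripper":0,"dx":0.055,"dy":0.01,"dz":0.005,"wx":0,"wy":0,"wz":0},{"gripper":0,"dx":0.095,"dy":0.017,"dz":0.005,"wx":0,"wy":0,"wz":0},{"gripper":0,"dx":0.135,"dy":0.024,"dz":0.005,"wx":0,"wy":0,"wz":0},{"gripper":0,"dx":0.17,"dy":0.03,"dz":0.005,"wx":0,"wy":0,"wz":0}]'
python3 -m inch '[{"gripper":0,"dx":0.025,"dy":0.005,"dz":0,"wx":0,"wy":0,"wz":0},{"gripper":0,"dx":0.045,"dy":0.009,"dz":0,"wx":0,"wy":0,"wz":0},{"gripper":0,"dx":0.052,"dy":0.0105,"dz":0,"wx":0,"wy":0,"wz":0},{"gripper":0,"dx":0.052,"dy":0.0105,"dz":0,"wx":0,"wy":0,"wz":0},{"gripper":0,"dx":0.052,"dy":0.0105,"dz":0,"wx":0,"wy":0,"wz":0}]'
```

```text
clock: 42.0
eef_pos: [422.2, 61.8, 5.3]
eef_rot: [3.141, -0.0, 1.122]
wrist_force: [-1.0, -0.7, 0.3]
finger_gap: 44.1
finger_force: 10.0
clock: 42.42
eef_pos: [422.3, 61.8, 5.3]
eef_rot: [3.141, -0.0, 1.122]
wrist_force: [-1.1, -0.0, 6.2]
finger_gap: 43.1
finger_force: 25.0
clock: 42.83
eef_pos: [421.3, 61.8, 186.8]
eef_rot: [-3.141, 0.0, 1.122]
wrist_force: [1.0, 0.0, -1.4]
finger_gap: 43.3
finger_force: 25.0
clock: 43.25
eef_pos: [593.8, 92.2, 189.4]
eef_rot: [-3.141, 0.0, 1.122]
wrist_force: [-0.1, 0.2, -1.0]
finger_gap: 43.6
finger_force: 25.0
clock: 43.67
eef_pos: [643.6, 102.3, 189.1]
eef_rot: [-3.14, 0.001, 1.122]
wrist_force: [-1.0, -0.4, -1.5]
finger_gap: 43.1
finger_force: 25.0
```

```bash

python3 -m inch '[{"gripper":0,"dx":0,"dy":0,"dz":-0.01,"wx":0,"wy":0,"wz":0},{"gripper":0,"dx":0,"dy":0,"dz":-0.018,"wx":0,"wy":0,"wz":0},{"gripper":0,"dx":0,"dy":0,"dz":-0.024,"wx":0,"wy":0,"wz":0},{"gripper":0,"dx":0,"dy":0,"dz":-0.028,"wx":0,"wy":0,"wz":0},{"gripper":0,"dx":0,"dy":0,"dz":-0.031,"wx":0,"wy":0,"wz":0}]'
python3 -m inch '[{"gripper":0,"dx":0,"dy":0,"dz":-0.002,"wx":0,"wy":0,"wz":0},{"gripper":0,"dx":0,"dy":0,"dz":-0.004,"wx":0,"wy":0,"wz":0},{"gripper":0,"dx":0,"dy":0,"dz":-0.005,"wx":0,"wy":0,"wz":0},{"gripper":0,"dx":0,"dy":0,"dz":-0.006,"wx":0,"wy":0,"wz":0},{"gripper":0,"dx":0,"dy":0,"dz":-0.007,"wx":0,"wy":0,"wz":0}]'
python3 -m inch '[{"gripper":0,"dx":0,"dy":0,"dz":-0.0005,"wx":0,"wy":0,"wz":0},{"gripper":0,"dx":0,"dy":0,"dz":-0.001,"wx":0,"wy":0,"wz":0},{"gripper":0,"dx":0,"dy":0,"dz":-0.0015,"wx":0,"wy":0,"wz":0},{"gripper":0,"dx":0,"dy":0,"dz":-0.0015,"wx":0,"wy":0,"wz":0},{"gripper":0,"dx":0,"dy":0,"dz":-0.0015,"wx":0,"wy":0,"wz":0}]'
```

```text
clock: 44.08
eef_pos: [643.6, 102.2, 158.2]
eef_rot: [-3.141, 0.0, 1.122]
wrist_force: [0.2, -0.4, -0.8]
finger_gap: 43.1
finger_force: 25.0
clock: 44.5
eef_pos: [644.0, 102.3, 152.0]
eef_rot: [3.141, -0.0, 1.122]
wrist_force: [0.4, 1.0, -1.7]
finger_gap: 43.3
finger_force: 25.0
clock: 44.92
eef_pos: [644.0, 102.3, 150.5]
eef_rot: [3.141, -0.0, 1.122]
wrist_force: [-0.5, 0.6, -1.5]
finger_gap: 43.3
finger_force: 25.0
```

```bash

python3 -m inch '[{"gripper":0,"dx":0,"dy":0,"dz":-0.0005,"wx":0,"wy":0,"wz":0},{"gripper":0,"dx":0,"dy":0,"dz":-0.001,"wx":0,"wy":0,"wz":0},{"gripper":0,"dx":0,"dy":0,"dz":-0.001,"wx":0,"wy":0,"wz":0},{"gripper":0,"dx":0,"dy":0,"dz":-0.001,"wx":0,"wy":0,"wz":0},{"gripper":0,"dx":0,"dy":0,"dz":-0.001,"wx":0,"wy":0,"wz":0}]'
python3 -m inch '[{"gripper":0.5,"dx":0,"dy":0,"dz":0.0005,"wx":0,"wy":0,"wz":0},{"gripper":0.6,"dx":0,"dy":0,"dz":0.0005,"wx":0,"wy":0,"wz":0},{"gripper":0.7,"dx":0,"dy":0,"dz":0.0005,"wx":0,"wy":0,"wz":0},{"gripper":0.8,"dx":0,"dy":0,"dz":0.0005,"wx":0,"wy":0,"wz":0},{"gripper":0.8,"dx":0,"dy":0,"dz":0.0005,"wx":0,"wy":0,"wz":0}]'
python3 -m inch '[{"gripper":0.8,"dx":0,"dy":0,"dz":0.01,"wx":0,"wy":0,"wz":0},{"gripper":1,"dx":0,"dy":0,"dz":0.03,"wx":0,"wy":0,"wz":0},{"gripper":1,"dx":0,"dy":0,"dz":0.06,"wx":0,"wy":0,"wz":0},{"gripper":1,"dx":0,"dy":0,"dz":0.08,"wx":0,"wy":0,"wz":0},{"gripper":1,"dx":0,"dy":0,"dz":0.1,"wx":0,"wy":0,"wz":0}]'
python3 -m inch '[{"gripper":1,"dx":-0.025,"dy":-0.032,"dz":0,"wx":0,"wy":0,"wz":0},{"gripper":1,"dx":-0.05,"dy":-0.064,"dz":0,"wx":0,"wy":0,"wz":0},{"gripper":1,"dx":-0.075,"dy":-0.096,"dz":0,"wx":0,"wy":0,"wz":0},{"gripper":1,"dx":-0.1,"dy":-0.128,"dz":0,"wx":0,"wy":0,"wz":0},{"gripper":1,"dx":-0.125,"dy":-0.16,"dz":0,"wx":0,"wy":0,"wz":0}]'
python3 -m inch '[{"gripper":1,"dx":-0.025,"dy":-0.032,"dz":0,"wx":0,"wy":0,"wz":0},{"gripper":1,"dx":-0.05,"dy":-0.064,"dz":0,"wx":0,"wy":0,"wz":0},{"gripper":1,"dx":-0.075,"dy":-0.096,"dz":0,"wx":0,"wy":0,"wz":0},{"gripper":1,"dx":-0.1,"dy":-0.128,"dz":0,"wx":0,"wy":0,"wz":0},{"gripper":1,"dx":-0.1,"dy":-0.16,"dz":0,"wx":0,"wy":0,"wz":0}]'
python3 - <<'E'
from h import *
im=snap('top','t9.png');s=snap('side','s9.png')
c=lambda i,x0,y0,w,h,k:cv2.resize(i[y0:y0+h,x0:x0+w],None,fx=k,fy=k,interpolation=cv2.INTER_CUBIC)
cv2.imwrite('pics/c9.png',np.hstack([c(im,180,100,180,180,800/360)[:400],c(s,200,160,180,180,800/360)[:400]]))
E
```

```text
clock: 45.33
eef_pos: [644.1, 102.4, 150.3]
eef_rot: [3.141, -0.0, 1.122]
wrist_force: [-3.1, -0.7, 6.2]
finger_gap: 43.0
finger_force: 25.0
clock: 45.75
eef_pos: [643.9, 102.3, 149.8]
eef_rot: [-3.141, 0.0, 1.122]
wrist_force: [-0.1, -0.5, -1.0]
finger_gap: 70.6
finger_force: 0.0
clock: 46.17
eef_pos: [644.0, 102.3, 252.4]
eef_rot: [3.14, -0.001, 1.122]
wrist_force: [0.1, -0.3, 0.2]
finger_gap: 93.4
finger_force: 0.0
clock: 46.58
eef_pos: [517.5, -58.8, 250.7]
eef_rot: [3.141, -0.0, 1.123]
wrist_force: [1.0, -1.0, 0.9]
finger_gap: 93.9
finger_force: 0.0
clock: 47.0
eef_pos: [416.1, -218.9, 251.5]
eef_rot: [3.14, 0.0, 1.122]
wrist_force: [0.9, 0.3, -0.1]
finger_gap: 93.9
finger_force: 0.0
```

View pics/c9.png

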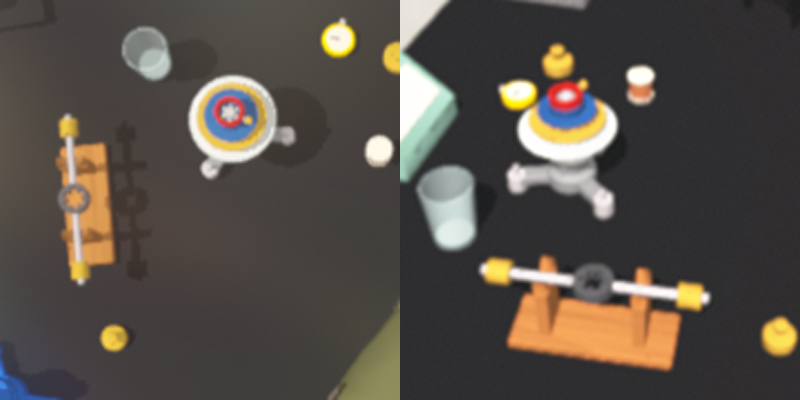

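The final view shows the collar seated around the tip on top of the stack (top-crop (231,112)). The bar is in both notches with its hub upright and centred (75,198), and the bystanders are where they were. Handing in.

```bash
python3 -c "
from cell import manip
print(manip.sign_off())"
```

```text
the job is handed in; nothing more can be done
None
```

I handed the job in at 47 s on the robot clock: the bar lies in both notches of its rest, the large, medium and small discs are meshed and fully home on the spindle, and the collar is back on top of the stack; no judge's result came back.

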